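Lay out a power supply on its base plate

ROBOT

A 7-joint arm with a two-finger parallel gripper is mounted at the origin on the work surface. World frame = base frame: x ahead of the robot, y to its left, z up, the work surface at z = 0. Lengths are in m, angles in rad, forces in N, time in s.
With the tool pointing down it reaches from about 0.4 to 0.925 m from the base axis. Payload 4.1 kg.
Tool frame: the origin (TCP) lies between the finger pads; the fingertips stand 8 mm ahead of it and the grasp point (between the pads) lies 11 mm behind it; x points along the fingers, y is the direction in which the jaws open and shut, and the axes are right-handed (so a half turn about x gives the same grasp; the last joint's range is limited). The gripper opens to 85 mm and grips with 20 to 120 N. Pads are 22 mm wide; open, the fingers measure 114 mm over their backs; the gripper's body (76 mm by 85 mm) begins 54 mm behind the grasp point. The pads swing forward as they close: fully open they stand 13 mm farther back than shut.
Start: joints at [-1.397, 0.398, 0.045, 1.537, -0.019, 1.207, -0.051], TCP at [0.175, 0.626, 0.239] pointing down, gripper open.
Joint ranges: [-2.82, 2.82], [-0.49, 2.23], [-1.37, 1.46], [0, 2.46], [-1.36, 4.5], [0.23, 2], [-2.94, 2.94]. Speed limits (rad/s): [2.57, 2.57, 3.14, 3.14, 3.14, 3.14, 3.14].

INTERFACE

Orientations are given as a unit quaternion [x, y, z, w].
In Python, from bench import * gives the robot as it stands.
- The arm moves only by the shell command python3 -m crank 'ROWS' [FORCE]. ROWS is JSON, a list of rows, each an object of numbers: "rx", "ry", "rz": the turn, a rotation vector about the tool's x, y, z in degrees; "dx", "dy", "dz": the shift along the tool's x, y, z in mm; "claw": the closure, from -1 (fully open) to 1 (shut). In form: [{"rx": .., "ry": .., "rz": .., "dx": .., "dy": .., "dz": .., "claw": ..}, ...]. A call has exactly 8 rows; each row shifts and turns the pose as measured when the row begins, along the tool's axes as they then stand; what a row does not reach is not made up. A row lasts 1/8 s, in which the tool goes at most 62.5 mm and 10.7 degrees, less where a joint would pass 70% of its speed; a pose out of reach is approached as far as the arm can. A call with a gripper value outside its range is refused whole. The fingers move at their own pace and stop on an object; FORCE is the grip in N (left out, the last holds). Time passes only in rows, so rows that do not move let the fingers close, or fill a call up. It gives the time, the measured TCP pose, the force and the opening at its end, in the units of the state.
- read_state(): the state, without advancing time (a new reading comes with each control period).
- grab_frame(name): name is "scene" or "top" or "wrist"; returns the picture (384x512x3 uint8, red, green, blue); there is no depth.
- camera_params(name): a dict with "intrinsics" (3x3 intrinsics, pixels), "pose" (4x4, takes a point from camera to world coordinates); the wrist camera has in their place "tool_from_camera" (4x4, takes a point from camera to tool coordinates, whose origin is the TCP and whose axes are the tool frame's). Camera axes: x right, y down, z forward; pixel columns grow to the right and rows downward; lengths in m; the calibration is good to about 2 mm. The wrist camera is an equidistant fisheye: a pixel r from the principal point sees the ray r / f radians off the axis. A picture is of the moment at which its call begins: read the wrist's pose just before it. camera_params takes no time and is no camera call.
- sign_off(): hands the job in, once; it reports no verdict.
The state is a dict: "clock": time; "joint_pos": joint angles; "dq": joint speeds; "joint_efforts": joint torques, N m; "tcp_pos": TCP position; "tool_rot": TCP orientation; "wrist_force": force on the tool from outside, world axes, zero at the start; "moment": the same for the moment, N m; "gripper_width": finger opening in m.
Only numpy, scipy, OpenCV 4.12 (cv2) and the standard library are available. Lean on these libraries where they do the work, as an engineer would, in place of code of your own. Each camera call takes 0.05 s, during which the arm holds its last target. There are 200 camera calls.

TASK

Lay out the power supply's parts on the scribed squares of the base plate, as seen from the robot (front is the side nearest the robot): the transformer in the square between the mains inlet and the terminal block, the heat sink in the square directly behind the inlet with the fan squarely on top of it, the big capacitor in the square directly in front of the transformer, and the small capacitor in the square to the left of the big one. Centre each part in its square, with the transformer, heat sink and fan square to the lines, and keep all five parts upright throughout.

Things in the scene. Friction and masses are not known exactly. Their poses are not given: they have to be found in the camera images.
- plate: Fixed aluminium base plate, 235 (x) by 255 (y) by 6 mm, on a red mat. Nine scribed 60 mm squares, 3 by 3: centres at x = -75 (front row, nearest the robot), 0, +75 mm (back) and y = +80 (left), 0, -80 mm (right) in its frame. Origin: centre of its underside, on the bench, under the middle square. x points away from the robot, y left, turned up to 0.25 rad from the robot's axes.
- inlet: Mains inlet, fixed in the left or right square of the plate's middle row: black block 36 (x) by 46 (y) by 30 mm high, an upright steel flange (54 mm wide, 34 mm high) on its front, its face 20 mm from the origin, a small grey fuse drawer on top (top at 33 mm). Origin: centre of the underside, 6 mm above the bench, on the square's centre. Axes parallel to the plate's.
- terminal: Screw terminal block, fixed on the plate in the other outer square of the middle row: dark grey, stepped, 30 mm (x) by 56 mm (y), 22 mm high, two rows of five brass screws. Origin: centre of the underside, 6 mm above the bench, on the square's centre. Axes parallel to the plate's.
- transformer: Loose transformer, 0.25 to 0.5 kg: dark steel core and foot, copper winding bulging out of its two long sides. 44 mm (x, over the winding) by 56 mm (y), 46 mm high; winding 34 mm long, 10 to 38 mm up: grip it across the 44 mm. Upright; origin: centre of the underside. Its x axis starts within 0.6 rad of the robot's x. Starts on the bench (z = 0) left or right of the plate.
- heatsink: Loose heat sink, plain aluminium, 50 by 50 mm, 28 mm high: 6 mm base with seven upright fins that run along x (outer fins flush with the base in y: grip it across y). 0.08 to 0.17 kg. Stands fins up; origin: centre of the underside. Its x axis starts within 0.6 rad of the robot's x. Starts on the bench (z = 0) left or right of the plate.
- fan: Loose cooling fan, square black frame 50 by 50 mm, 20 mm high, round grey hub and blades in the middle; 35 to 70 g. Lies flat, the open blade side up; origin: centre of the underside; z up through the hub; x and y along its sides. Its x axis starts within 0.6 rad of the robot's x. Starts on the bench (z = 0) left or right of the plate.
- big_cap: Loose big capacitor: upright black can with bare aluminium top, 36 mm diameter, 48 mm high, 50 to 100 g. Origin: centre of the underside, z up. Starts on the bench (z = 0) left or right of the plate.
- small_cap: Loose small capacitor: upright black can with bare aluminium top, 24 mm diameter, 30 mm high, 17 to 35 g. Origin: centre of the underside, z up. Starts on the bench (z = 0) left or right of the plate.
Mind the look-alikes: they are no part of the job. Leave any blue or red look-alike of the heatsink alone.

How it is judged:
By the outcome, as a careful person would: the job done as asked, in the order asked, and still so for the second after the job is handed in, with the robot touching nothing.
It also fails if it takes over 120 s, if anything falls off the work surface, if the arm or the gripper's body presses on something with over 40 N, if the wrist force passes 120 N, or if a joint passes its speed limit or range.

## Working session

There is one attempt and no reset: what is moved stays moved. The work goes in short steps, Python scripts to look and compute and a shell command to move; the robot and the scene stay as the last step left them, time stands still between calls to the robot, and variables do not carry over. Pictures are saved under pics/ and viewed, about 12 in all and at most 16, crops included, and the job is handed in when it is done.

```bash
ls; mkdir -p pics
python3 - <<'E'
from bench import *
import cv2,numpy as np
np.set_printoptions(precision=4,suppress=True)
for n in("top","scene"):
    f=grab_frame(n); cv2.imwrite(f"pics/{n}0.png",cv2.resize(f[:,:,::-1],(800,600),interpolation=cv2.INTER_CUBIC)); cv2.imwrite(f"pics/{n}0_raw.png",f[:,:,::-1])
    p=camera_params(n); print(n,p["intrinsics"],p["pose"])
print(camera_params("wrist")); print(read_state())
E
```

```text
pics
top [[455.1994   0.     255.6225]
 [  0.     455.1994 191.5451]
 [  0.       0.       1.    ]] [[-0.0005 -0.9944  0.106   0.3714]
 [-0.9999  0.0017  0.0109 -0.0748]
 [-0.011  -0.106  -0.9943  1.4944]
 [ 0.      0.      0.      1.    ]]
scene [[398.9065   0.     251.8851]
 [  0.     398.9065 192.2162]
 [  0.       0.       1.    ]] [[-0.2962  0.6102 -0.7348  1.3923]
 [ 0.9551  0.1914 -0.2261  0.1839]
 [ 0.0027 -0.7688 -0.6395  0.8092]
 [ 0.      0.      0.      1.    ]]
{'intrinsics': array([[297.3186,   0.    , 252.2279],
       [  0.    , 297.3186, 194.2073],
       [  0.    ,   0.    ,   1.    ]]), 'tool_from_camera': array([[-0.0005, -0.3219,  0.9468, -0.1347],
       [ 1.    ,  0.0003,  0.0006, -0.0013],
       [-0.0005,  0.9468,  0.3219, -0.0832],
       [ 0.    ,  0.    ,  0.    ,  1.    ]])}
{'clock': 0.1, 'joint_pos': array([-1.397 ,  0.3991,  0.045 ,  1.5378, -0.0187,  1.2069, -0.0507]), 'dq': array([ 0.0013, -0.0031, -0.0001, -0.002 ,  0.0005,  0.    , -0.0003]), 'joint_efforts': array([  0.0031, -47.6257,   1.37  , -25.4952,   0.012 ,   0.0049,
        -0.    ]), 'tcp_pos': array([0.175 , 0.6254, 0.2383]), 'tool_rot': array([ 0.0955,  0.7006, -0.0968,  0.7005]), 'wrist_force': array([-0.1069,  0.5796,  0.0058]), 'moment': array([0.0322, 0.0011, 0.0115]), 'gripper_width': 0.08530699539602964}
```

View pics/top0.png

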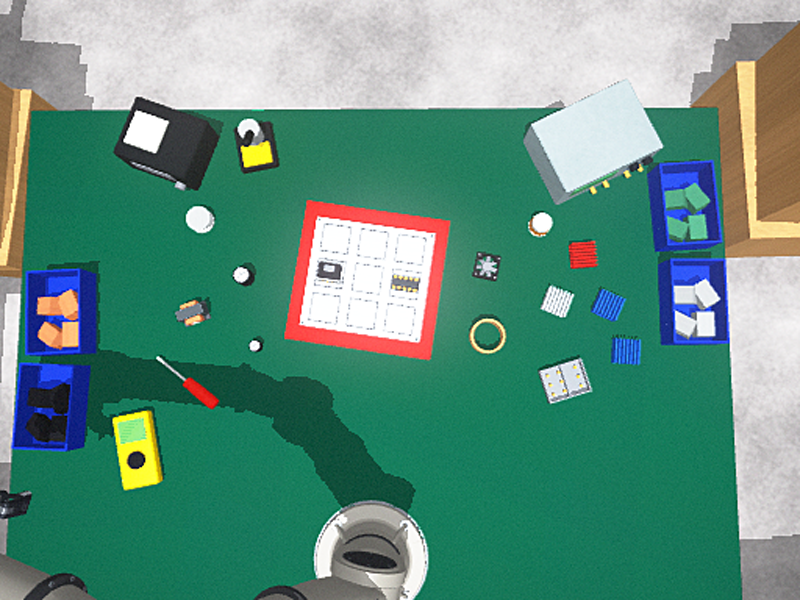

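View pics/scene0.png

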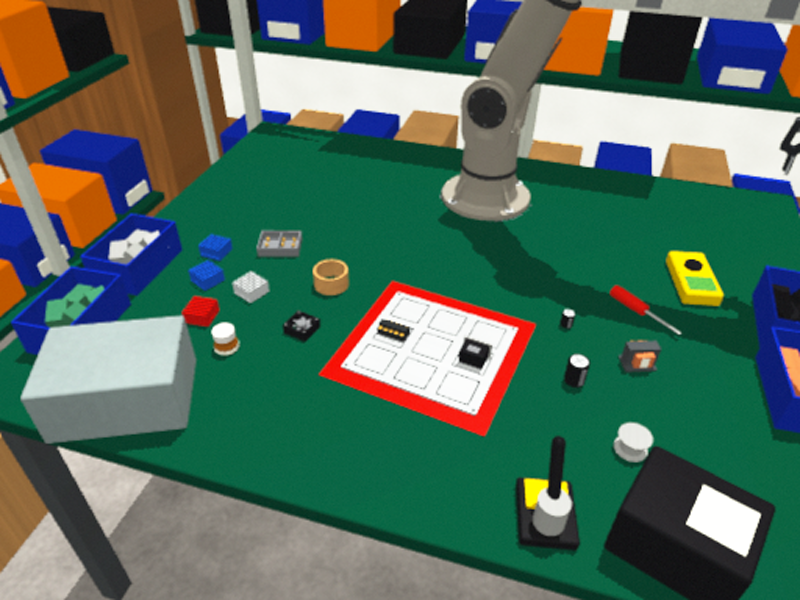

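The top view (800x600 pixels) shows:
- **Plate:** centred near (368,278), with the inlet on the left (329,271) and the terminal on the right (405,283).
- **Parts on the left:** transformer (192,312), big cap (242,274), small cap (256,345).
- **Parts on the right:** fan (487,265), plain heat sink (558,301).

These could be mistaken for a part:
- **Heat sink:** blue ones at (607,304) and (626,350), a red one at (582,254), and the grey tray at (566,380).
- **Caps:** the white spool (200,218) and the bottle (540,223).

I choose the plain aluminium heat sink at (558,301) and the two black cans.

```bash
cat > h.py <<'E'
from bench import *
import cv2, numpy as np, sys
from scipy.spatial.transform import Rotation as R
np.set_printoptions(precision=4,suppress=True)
def ray(n,u,v,st=None):
    p=camera_params(n); K=p["intrinsics"]
    d=np.array([(u-K[0,2])/K[0,0],(v-K[1,2])/K[1,1],1.])
    if n!="wrist": P=p["pose"]
    else:
        r=np.hypot(d[0],d[1]); d=np.array([*(d[:2]*(np.sin(r)/max(r,1e-9))),np.cos(r)])
        T=np.eye(4); T[:3,:3]=R.from_quat(st["tool_rot"]).as_matrix(); T[:3,3]=st["tcp_pos"]; P=T@p["tool_from_camera"]
    return P[:3,3],P[:3,:3]@d
def px2w(n,u,v,z,st=None):
    o,d=ray(n,u,v,st); return (o+d*(z-o[2])/d[2])[:2]
def w2px(X,st):
    p=camera_params("wrist");K=p["intrinsics"];T=np.eye(4); T[:3,:3]=R.from_quat(st["tool_rot"]).as_matrix(); T[:3,3]=st["tcp_pos"]
    c=np.linalg.inv(T@p["tool_from_camera"])@np.array([*X,1]); th=np.arctan2(np.hypot(c[0],c[1]),c[2]); a=np.hypot(c[0],c[1])
    return K[0,2]+K[0,0]*th*c[0]/a, K[1,2]+K[0,0]*th*c[1]/a
def yaw(st):  # direction of tool z (camera side) and y in world xy, deg; tilt
    M=R.from_quat(st["tool_rot"]).as_matrix()
    return np.degrees(np.arctan2(M[1,1],M[0,1])), M
def go(x,y,z,yawy=None):
    """report shift in tool axes (mm) and turn (deg) to tcp target, jaw direction yawy deg in world (mod 180), tool down"""
    st=read_state(); a,M=yaw(st)
    d=(np.array([x,y,z])-st["tcp_pos"])*1000
    print("clock",st["clock"],"tcp",st["tcp_pos"],"jaw",round(a,2),"w",round(st["gripper_width"]*1000,1),"F",st["wrist_force"])
    print(" shift tool xyz mm",M.T@d, "world",d)
    if yawy is None: yawy=a
    k=round((a-yawy)/180); t=np.radians(yawy+180*k)
    yv=np.array([np.cos(t),np.sin(t),0]); xv=np.array([0,0,-1.]); D=np.c_[xv,yv,np.cross(xv,yv)]
    print(" turn rotvec deg",np.degrees(R.from_matrix(M.T@D).as_rotvec()), "shift after turn",D.T@d,"q7",st["joint_pos"][6])
def snap(name):
    st=read_state(); f=grab_frame("wrist"); cv2.imwrite(f"pics/{name}.png",f[:,:,::-1])
    np.save(f"pics/{name}.npy",np.r_[st["tcp_pos"],st["tool_rot"]]); return st,f
def load(name):
    a=np.load(f"pics/{name}.npy"); return dict(tcp_pos=a[:3],tool_rot=a[3:])
E
python3 - <<'E'
from h import *
s=.64
for n,u,v,z in [("tr",192,312,.03),("big",242,274,.048),("small",256,345,.03),("hs",558,301,.028),("fan",487,265,.02),("spool",200,218,.03)]:
    print(n,px2w("top",u*s,v*s,z))
f=cv2.imread("pics/top0_raw.png"); hsv=cv2.cvtColor(f,cv2.COLOR_BGR2HSV)
m=cv2.inRange(hsv,(0,150,120),(8,255,255))|cv2.inRange(hsv,(172,150,120),(180,255,255))
cs,_=cv2.findContours(m,cv2.RETR_EXTERNAL,cv2.CHAIN_APPROX_NONE); c=max(cs,key=cv2.contourArea)
w=np.array([px2w("top",*p[0],0.002) for p in c]).astype(np.float32)
print("mat",cv2.minAreaRect(w))
m2=np.zeros_like(m); cv2.drawContours(m2,[c],-1,255,-1); m2[m>0]=0; m2=cv2.morphologyEx(m2,cv2.MORPH_OPEN,np.ones((3,3)))
cs,_=cv2.findContours(m2,cv2.RETR_EXTERNAL,cv2.CHAIN_APPROX_NONE); c=max(cs,key=cv2.contourArea)
w=np.array([px2w("top",*p[0],0.006) for p in c]).astype(np.float32); print("plate",cv2.minAreaRect(w))
a,M=yaw(read_state()); print(a,M)
cv2.imwrite("pics/crop1.png",np.vstack([cv2.resize(f[150:250,290:420],(780,600),interpolation=cv2.INTER_CUBIC)]))
E
```

```text
tr [0.5018 0.3713]
big [0.5785 0.265 ]
small [0.4333 0.2369]
hs [ 0.5236 -0.3867]
fan [ 0.6005 -0.242 ]
spool [0.7002 0.3605]
mat ((0.5752846002578735, 0.010360300540924072), (0.3097141981124878, 0.2993471324443817), 81.54520416259766)
plate ((0.5742756128311157, 0.00924953818321228), (0.2580883502960205, 0.23724502325057983), 81.46812438964844)
74.37600676019369 [[-0.0003  0.2693  0.963 ]
 [-0.0018  0.963  -0.2693]
 [-1.     -0.0018  0.0001]]
```

View pics/crop1.png

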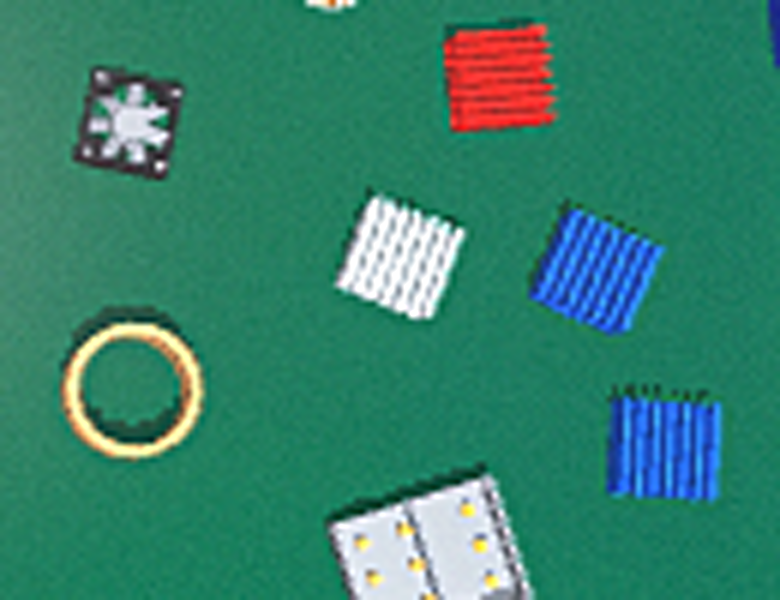

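The crop confirms it: the plain aluminium heat sink is at crop (400,258), with blue ones at (598,270) and (665,448) and a red one at (500,78). The plate is centred near (0.574, 0.009) with a yaw of about -8.5°. I'm setting out to the transformer.

```bash
python3 -m crank '[{"dz":48,"dy":-20,"dx":10,"claw":-1},{"dz":48,"dy":-20,"dx":10,"claw":-1},{"dz":48,"dy":-20,"dx":10,"claw":-1},{"dz":48,"dy":-20,"dx":10,"claw":-1},{"dz":48,"dy":-20,"dx":10,"claw":-1},{"dz":48,"dy":-20,"dx":10,"claw":-1},{"dz":48,"dy":-20,"dx":10,"claw":-1},{"dz":48,"dy":-20,"dx":10,"claw":-1}]' 40
python3 -m crank '[{"rx":10,"claw":-1},{"rx":10,"claw":-1},{"rx":10,"claw":-1},{"rx":10,"claw":-1},{"rx":10,"claw":-1},{"rx":10,"claw":-1},{"rx":10,"claw":-1},{"claw":-1}]'
python3 -c "
from h import *
snap('tr1'); go(.502,.371,.16,0)"
```

```text
clock 0.15 tcp [0.175  0.6255 0.2385] jaw 74.38 w 85.4 F [-0.4107  1.2518 -0.1419]
 shift tool xyz mm [  78.7981 -156.9342  383.4802] world [ 327.0247 -254.5256  -78.5247]
 turn rotvec deg [74.3764  0.0597  0.0665] shift after turn [ 78.5247 327.0247 254.5256] q7 -0.050713478174706506invalid input at $[0]: expected keys rx, ry, rz, dx, dy, dz, claw
invalid input at $[0]: expected keys rx, ry, rz, dx, dy, dz, claw
```

View pics/tr1.png

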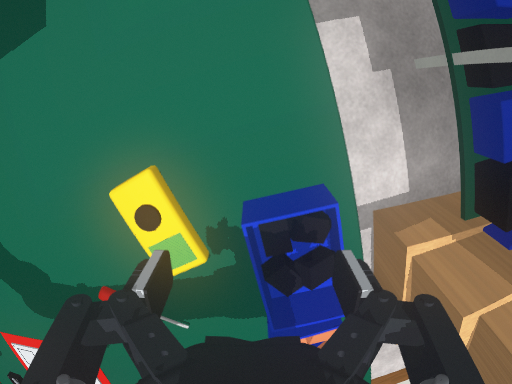

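The call was refused because every key is required. The picture still shows the start view: yellow meter at (158,222), blue bin at (295,260), fingers at the bottom.

```bash
A='{"rx":0,"ry":0,"rz":0,"dx":10,"dy":-20,"dz":48,"claw":-1}'; python3 -m crank '[{"rx":0,"ry":0,"rz":0,"dx":10,"dy":-20,"dz":48,"claw":-1},{"rx":0,"ry":0,"rz":0,"dx":10,"dy":-20,"dz":48,"claw":-1},{"rx":0,"ry":0,"rz":0,"dx":10,"dy":-20,"dz":48,"claw":-1},{"rx":0,"ry":0,"rz":0,"dx":10,"dy":-20,"dz":48,"claw":-1},{"rx":0,"ry":0,"rz":0,"dx":10,"dy":-20,"dz":48,"claw":-1},{"rx":0,"ry":0,"rz":0,"dx":10,"dy":-20,"dz":48,"claw":-1},{"rx":0,"ry":0,"rz":0,"dx":10,"dy":-20,"dz":48,"claw":-1},{"rx":0,"ry":0,"rz":0,"dx":10,"dy":-20,"dz":48,"claw":-1}]' 40
python3 -m crank '[{"rx":10,"ry":0,"rz":0,"dx":0,"dy":0,"dz":0,"claw":-1},{"rx":10,"ry":0,"rz":0,"dx":0,"dy":0,"dz":0,"claw":-1},{"rx":10,"ry":0,"rz":0,"dx":0,"dy":0,"dz":0,"claw":-1},{"rx":10,"ry":0,"rz":0,"dx":0,"dy":0,"dz":0,"claw":-1},{"rx":10,"ry":0,"rz":0,"dx":0,"dy":0,"dz":0,"claw":-1},{"rx":10,"ry":0,"rz":0,"dx":0,"dy":0,"dz":0,"claw":-1},{"rx":10,"ry":0,"rz":0,"dx":0,"dy":0,"dz":0,"claw":-1},{"rx":0,"ry":0,"rz":0,"dx":0,"dy":0,"dz":0,"claw":-1}]'
python3 -c "
from h import *
snap('tr2'); go(.502,.371,.16,0)"
```

```text
clock: 1.15
tcp_pos: [0.5058, 0.3665, 0.1535]
tool_rot: [0.091, 0.703, -0.091, 0.7]
wrist_force: [-0.0, 0.4, 0.8]
gripper_width: 0.0853
clock: 2.15
tcp_pos: [0.5093, 0.3578, 0.1494]
tool_rot: [0.486, 0.51, -0.494, 0.51]
wrist_force: [-0.3, 0.1, -0.3]
gripper_width: 0.0856
clock 2.2 tcp [0.5093 0.3578 0.1494] jaw 2.35 w 85.3 F [-0.0115 -0.1199 -0.169 ]
 shift tool xyz mm [-10.6615  -6.8084 -13.3964] world [-7.2736 13.1835 10.6197]
 turn rotvec deg [2.3523 0.41   0.4336] shift after turn [-10.6197  -7.2736 -13.1835] q7 -0.44180484050709895
```

View pics/tr2.png

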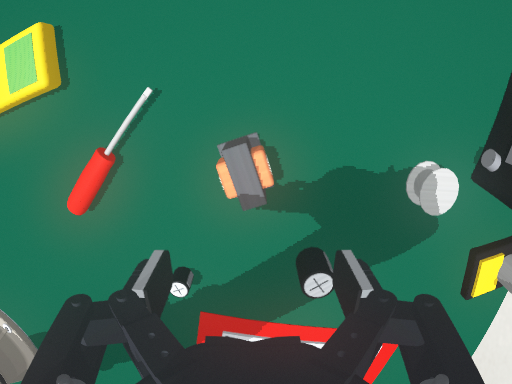

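The wrist view shows the transformer at (245,172), the small cap at (180,288), the big cap at (318,283) and the spool at (435,190). I'm enlarging the transformer.

```bash
python3 -c "
import cv2
f=cv2.imread('pics/tr2.png'); cv2.imwrite('pics/tr2c.png',cv2.resize(f[120:220,190:300],(770,700))[:600*7//7][:, :][0:700]) if 0 else cv2.imwrite('pics/tr2c.png',cv2.resize(f[125:220,200:300],None,fx=6,fy=6,interpolation=cv2.INTER_CUBIC))"
```

```text
(no output)
```

View pics/tr2c.png

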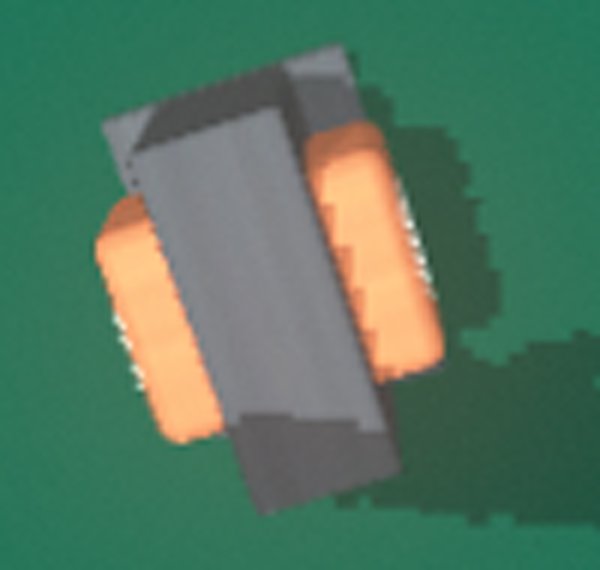

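```bash
python3 -c "
from h import *
st=load('tr2')
P=[px2w('wrist',200+u/6,125+v/6,.046,st) for u,v in [(133,155),(278,108),(400,468),(265,515)]]
P=np.array(P);print(P,P.mean(0)); 
for i in range(4): d=P[(i+1)%4]-P[i];print(np.hypot(*d),np.degrees(np.arctan2(d[1],d[0])))
F=np.array([px2w('wrist',200+u/6,125+v/6,.004,st) for u,v in [(103,122),(345,45)]]); print(F, np.hypot(*(F[1]-F[0])))
for n,z,pts in (('big',.048,[(318,286)]),('small',.03,[(180,288)])):
  print(n,px2w('wrist',*pts[0],z,st))
c=P.mean(0); go(*c,.1,np.degrees(np.arctan2(*(P[1]-P[0]+P[2]-P[3])[::-1])))
"
```

```text
[[0.482  0.3942]
 [0.5014 0.4014]
 [0.5206 0.3506]
 [0.5016 0.3425]] [0.5014 0.3722]
0.02071427278863427 20.234893891323708
0.054350469820659914 -69.33611615886213
0.0206428506124937 -156.96559704628106
0.05535945335422344 110.75548640877568
[[0.4727 0.3913]
 [0.5107 0.405 ]] 0.040315392202305414
big [0.577  0.2652]
small [0.4344 0.2417]
clock 2.2 tcp [0.5093 0.3578 0.1494] jaw 2.35 w 85.3 F [-0.0115 -0.1199 -0.169 ]
 shift tool xyz mm [ 49.3312  -6.9038 -15.0107] world [ -7.8802  14.354  -49.3803]
 turn rotvec deg [-19.2797   0.3228   0.5051] shift after turn [ 49.3803  -2.0337 -16.2481] q7 -0.44180484050709895
```

```bash
python3 -m crank '[{"rx":-10,"ry":0,"rz":0.5,"dx":0,"dy":0,"dz":0,"claw":-1},{"rx":-9.3,"ry":0.3,"rz":0,"dx":0,"dy":0,"dz":0,"claw":-1},{"rx":0,"ry":0,"rz":0,"dx":5,"dy":-2,"dz":-16,"claw":-1},{"rx":0,"ry":0,"rz":0,"dx":25,"dy":0,"dz":0,"claw":-1},{"rx":0,"ry":0,"rz":0,"dx":25,"dy":0,"dz":0,"claw":-1},{"rx":0,"ry":0,"rz":0,"dx":25,"dy":0,"dz":0,"claw":-1},{"rx":0,"ry":0,"rz":0,"dx":15,"dy":0,"dz":0,"claw":-1},{"rx":0,"ry":0,"rz":0,"dx":0,"dy":0,"dz":0,"claw":-1}]'; python3 -c "
from h import *
go(.5014,.3722,.017,21)"
```

```text
clock: 3.2
tcp_pos: [0.4967, 0.3792, 0.0501]
tool_rot: [0.393, 0.59, -0.392, 0.587]
wrist_force: [0.0, -0.9, 1.3]
gripper_width: 0.0851
clock 3.2 tcp [0.4967 0.3792 0.0501] jaw 22.59 w 85.1 F [ 0.0156 -0.9157  1.2681]
 shift tool xyz mm [33.0567  1.6875  8.4104] world [  4.6945  -7.0355 -33.0876]
 turn rotvec deg [ 1.5862 -0.1917  0.0982] shift after turn [33.0876  1.8614  8.2506] q7 -0.12056617925171767
```

```bash
python3 -m crank '[{"rx":1.6,"ry":0,"rz":0,"dx":0,"dy":1.7,"dz":8.3,"claw":-1},{"rx":0,"ry":0,"rz":0,"dx":16,"dy":0,"dz":0,"claw":-1},{"rx":0,"ry":0,"rz":0,"dx":16,"dy":0,"dz":0,"claw":-1},{"rx":0,"ry":0,"rz":0,"dx":1,"dy":0,"dz":0,"claw":-1},{"rx":0,"ry":0,"rz":0,"dx":0,"dy":0,"dz":0,"claw":0.2},{"rx":0,"ry":0,"rz":0,"dx":0,"dy":0,"dz":0,"claw":1},{"rx":0,"ry":0,"rz":0,"dx":0,"dy":0,"dz":0,"claw":1},{"rx":0,"ry":0,"rz":0,"dx":0,"dy":0,"dz":0,"claw":1}]' 50; python3 -c "
from h import *
go(.5014,.3722,.017,21)"
```

```text
clock: 4.2
tcp_pos: [0.5034, 0.3731, 0.0173]
tool_rot: [0.403, 0.583, -0.4, 0.581]
wrist_force: [0.4, -0.5, -2.5]
gripper_width: 0.0431
clock 4.2 tcp [0.5034 0.3731 0.0173] jaw 20.82 w 43.1 F [ 0.4053 -0.4968 -2.4687]
 shift tool xyz mm [ 0.2639 -2.1428  0.1476] world [-1.9503 -0.8981 -0.2703]
 turn rotvec deg [-0.1819 -0.2792 -0.1508] shift after turn [ 0.2703 -2.1426  0.1395] q7 -0.11623153324975433
```

Transformer gripped at 43 mm. Lifting, turning and carrying it toward the plate.

```bash
python3 -m crank '[{"rx":0,"ry":0,"rz":0,"dx":-40,"dy":0,"dz":0,"claw":1},{"rx":10,"ry":0,"rz":0,"dx":-45,"dy":0,"dz":0,"claw":1},{"rx":10,"ry":0,"rz":0,"dx":-40,"dy":0,"dz":0,"claw":1},{"rx":9.3,"ry":0,"rz":0,"dx":0,"dy":0,"dz":0,"claw":1},{"rx":0,"ry":0,"rz":0,"dx":0,"dy":18,"dz":50,"claw":1},{"rx":0,"ry":0,"rz":0,"dx":0,"dy":18,"dz":50,"claw":1},{"rx":0,"ry":0,"rz":0,"dx":0,"dy":18,"dz":50,"claw":1},{"rx":0,"ry":0,"rz":0,"dx":0,"dy":18,"dz":50,"claw":1}]'; python3 -m crank '[{"rx":0,"ry":0,"rz":0,"dx":0,"dy":18,"dz":50,"claw":1},{"rx":0,"ry":0,"rz":0,"dx":0,"dy":18,"dz":50,"claw":1},{"rx":0,"ry":0,"rz":0,"dx":0,"dy":14,"dz":40,"claw":1},{"rx":0,"ry":0,"rz":0,"dx":0,"dy":0,"dz":0,"claw":1},{"rx":0,"ry":0,"rz":0,"dx":0,"dy":0,"dz":0,"claw":1},{"rx":0,"ry":0,"rz":0,"dx":0,"dy":0,"dz":0,"claw":1},{"rx":0,"ry":0,"rz":0,"dx":0,"dy":0,"dz":0,"claw":1},{"rx":0,"ry":0,"rz":0,"dx":0,"dy":0,"dz":0,"claw":1}]';python3 -c "
from h import *
st,f=snap('pl1'); go(.5743,.0092,.025,-8.5)
cv2.imwrite('pics/pl1b.png',cv2.resize(f[:,:,::-1],(800,600),interpolation=cv2.INTER_CUBIC))"
```

```text
clock: 5.2
tcp_pos: [0.538, 0.1643, 0.1401]
tool_rot: [-0.536, -0.463, 0.537, -0.458]
wrist_force: [0.9, 0.3, -3.2]
gripper_width: 0.0432
clock: 6.2
tcp_pos: [0.5636, 0.0112, 0.1367]
tool_rot: [-0.535, -0.463, 0.539, -0.457]
wrist_force: [0.1, 0.9, -2.2]
gripper_width: 0.0435
clock 6.25 tcp [0.5636 0.0113 0.1367] jaw -8.86 w 43.4 F [ 0.2037 -0.1225 -3.8163]
 shift tool xyz mm [111.5785  12.0278   0.6675] world [  10.6973   -2.1317 -111.6956]
 turn rotvec deg [-0.3623 -0.1092  0.5795] shift after turn [111.6956  10.8949   0.5271] q7 0.0072217873185636975
```

View pics/pl1b.png

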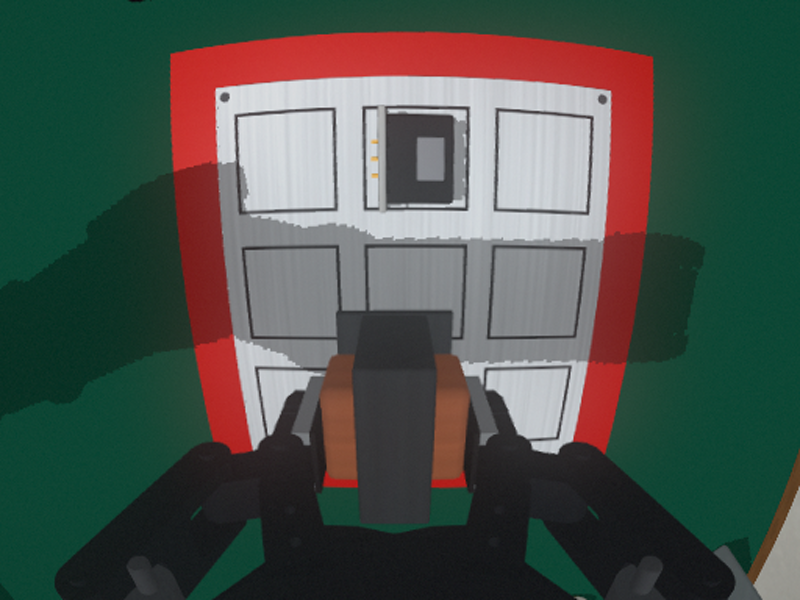

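```bash
cat > plate.py <<'E'
from h import *
def fit(sq,st,sc=.64,z=.006):
    A=[];B=[]
    for (cx,cy),pts in sq.items():
        # image TL,TR,BR,BL -> plate offsets (front,left),(back,left),(back,right),(front,right)
        for (u,v),(ox,oy) in zip(pts,[(-30,30),(30,30),(30,-30),(-30,-30)]):
            A.append([(cx+ox)/1e3,(cy+oy)/1e3]); B.append(px2w('wrist',u*sc,v*sc,z,st))
    A=np.array(A);B=np.array(B); a=A-A.mean(0);b=B-B.mean(0)
    th=np.arctan2((a[:,0]*b[:,1]-a[:,1]*b[:,0]).sum(),(a*b).sum()); Rm=np.array([[np.cos(th),-np.sin(th)],[np.sin(th),np.cos(th)]])
    t=B.mean(0)-Rm@A.mean(0); s=np.sqrt((b**2).sum()/(a**2).sum())
    print("plate",t,"yaw",np.degrees(th),"scale",s,"resid mm",1e3*np.abs(A@Rm.T+t-B).max()); return t,th
E
python3 - <<'E'
from plate import *
st=load('pl1')
t,th=fit({(-75,80):[(235,114),(335,108),(337,209),(242,214)],(75,80):[(496,109),(592,117),(586,214),(495,208)],
(-75,0):[(243,248),(340,246),(341,338),(250,338)],(75,0):[(491,247),(585,249),(576,338),(488,336)]},st)
go(*t,.025,np.degrees(th))
M=yaw(st)[1]
a,b=[px2w('wrist',u*.64,v*.64,.1197,st) for u,v in((337,312),(452,311))]
print("foot edge mid in tool",M.T@(np.r_[(a+b)/2,.1197]-st['tcp_pos'])*1e3, np.degrees(np.arctan2(*(b-a)[::-1])))
E
```

```text
plate [0.5744 0.0078] yaw -8.570023072061325 scale 0.9963596614329919 resid mm 1.8367364475863
clock 6.25 tcp [0.5636 0.0113 0.1367] jaw -8.86 w 43.4 F [ 0.2037 -0.1225 -3.8163]
 shift tool xyz mm [111.5728  12.3347   2.0682] world [  10.7848   -3.5631 -111.6956]
 turn rotvec deg [-0.2923 -0.1089  0.5795] shift after turn [111.6956  11.1953   1.9162] q7 0.0072217873185636975
foot edge mid in tool [ 17.0658  -0.2003 -27.2141] -8.09723564201257
```

```bash
python3 -m crank '[{"rx":-0.3,"ry":0,"rz":0.6,"dx":0,"dy":11.5,"dz":1.9,"claw":1},{"rx":0,"ry":0,"rz":0,"dx":25,"dy":0,"dz":0,"claw":1},{"rx":0,"ry":0,"rz":0,"dx":25,"dy":0,"dz":0,"claw":1},{"rx":0,"ry":0,"rz":0,"dx":25,"dy":0,"dz":0,"claw":1},{"rx":0,"ry":0,"rz":0,"dx":20,"dy":0,"dz":0,"claw":1},{"rx":0,"ry":0,"rz":0,"dx":0,"dy":0,"dz":0,"claw":1},{"rx":0,"ry":0,"rz":0,"dx":0,"dy":0,"dz":0,"claw":1},{"rx":0,"ry":0,"rz":0,"dx":0,"dy":0,"dz":0,"claw":1}]'; python3 -c "
from h import *
go(.5744,.0082,.0238,-8.55)"
```

```text
clock: 7.25
tcp_pos: [0.5834, 0.0074, 0.0417]
tool_rot: [0.539, 0.459, -0.531, 0.465]
wrist_force: [0.1, -0.5, -3.3]
gripper_width: 0.0431
clock 7.25 tcp [0.5834 0.0074 0.0417] jaw -8.38 w 43.1 F [ 0.1069 -0.4648 -3.3281]
 shift tool xyz mm [17.8087 -9.2814  0.5844] world [ -9.0348   0.7906 -17.9271]
 turn rotvec deg [ 0.1754 -0.1636 -0.7303] shift after turn [17.9271 -9.0519  0.5614] q7 0.10443111269819695
```

```bash
python3 -m crank '[{"rx":0.2,"ry":0,"rz":-0.7,"dx":0,"dy":-9,"dz":0.6,"claw":1},{"rx":0,"ry":0,"rz":0,"dx":0,"dy":0,"dz":0,"claw":1},{"rx":0,"ry":0,"rz":0,"dx":8,"dy":0,"dz":0,"claw":1},{"rx":0,"ry":0,"rz":0,"dx":4,"dy":0,"dz":0,"claw":1},{"rx":0,"ry":0,"rz":0,"dx":0,"dy":0,"dz":0,"claw":1},{"rx":0,"ry":0,"rz":0,"dx":0,"dy":0,"dz":0,"claw":1},{"rx":0,"ry":0,"rz":0,"dx":0,"dy":0,"dz":0,"claw":1},{"rx":0,"ry":0,"rz":0,"dx":0,"dy":0,"dz":0,"claw":1}]'; python3 -c "
from h import *
go(.5744,.0082,.0236,-8.55)"
```

```text
clock: 8.25
tcp_pos: [0.5749, 0.0084, 0.0302]
tool_rot: [0.538, 0.461, -0.534, 0.461]
wrist_force: [0.1, 0.2, -3.2]
gripper_width: 0.0434
clock 8.25 tcp [0.5749 0.0084 0.0302] jaw -8.58 w 43.4 F [ 0.1299  0.2377 -3.242 ]
 shift tool xyz mm [ 6.6157 -0.5277  0.2676] world [-0.5426 -0.1632 -6.6179]
 turn rotvec deg [-0.025  -0.2189 -0.1347] shift after turn [ 6.6179 -0.5123  0.2421] q7 0.1099655598342552
```

```bash
python3 -m crank '[{"rx":0,"ry":0,"rz":0,"dx":4,"dy":-0.5,"dz":0.3,"claw":1},{"rx":0,"ry":0,"rz":0,"dx":2.6,"dy":0,"dz":0,"claw":1},{"rx":0,"ry":0,"rz":0,"dx":0,"dy":0,"dz":0,"claw":1},{"rx":0,"ry":0,"rz":0,"dx":0,"dy":0,"dz":0,"claw":1},{"rx":0,"ry":0,"rz":0,"dx":0,"dy":0,"dz":0,"claw":1},{"rx":0,"ry":0,"rz":0,"dx":0,"dy":0,"dz":0,"claw":1},{"rx":0,"ry":0,"rz":0,"dx":0,"dy":0,"dz":0,"claw":1},{"rx":0,"ry":0,"rz":0,"dx":0,"dy":0,"dz":0,"claw":1}]'; python3 -c "
from h import *
go(.5744,.0082,.0236,-8.55)"
```

```text
clock: 9.25
tcp_pos: [0.5746, 0.0082, 0.0234]
tool_rot: [0.538, 0.461, -0.534, 0.461]
wrist_force: [0.5, -1.1, -4.7]
gripper_width: 0.0435
clock 9.25 tcp [0.5746 0.0082 0.0234] jaw -8.57 w 43.5 F [ 0.5398 -1.0935 -4.6859]
 shift tool xyz mm [-0.2246 -0.1758  0.0456] world [-0.1814 -0.0197  0.224 ]
 turn rotvec deg [-0.0226 -0.2296 -0.1589] shift after turn [-0.224  -0.1765  0.0464] q7 0.11614925713102216
```

Contact felt with the transformer centred. Releasing, lifting clear, and heading for the heat sink.

```bash
python3 -m crank '[{"rx":0,"ry":0,"rz":0,"dx":0,"dy":0,"dz":0,"claw":-1},{"rx":0,"ry":0,"rz":0,"dx":0,"dy":0,"dz":0,"claw":-1},{"rx":0,"ry":0,"rz":0,"dx":0,"dy":0,"dz":0,"claw":-1},{"rx":0,"ry":0,"rz":0,"dx":-25,"dy":0,"dz":0,"claw":-1},{"rx":0,"ry":0,"rz":0,"dx":-50,"dy":0,"dz":0,"claw":-1},{"rx":0,"ry":0,"rz":0,"dx":-50,"dy":0,"dz":0,"claw":-1},{"rx":-10,"ry":0,"rz":0,"dx":0,"dy":0,"dz":0,"claw":-1},{"rx":-10,"ry":0,"rz":0,"dx":0,"dy":0,"dz":0,"claw":-1}]'; python3 -m crank '[{"rx":-10,"ry":0,"rz":0,"dx":0,"dy":0,"dz":0,"claw":-1},{"rx":-10,"ry":0,"rz":0,"dx":0,"dy":0,"dz":0,"claw":-1},{"rx":-10,"ry":0,"rz":0,"dx":0,"dy":0,"dz":0,"claw":-1},{"rx":-10,"ry":0,"rz":0,"dx":0,"dy":0,"dz":0,"claw":-1},{"rx":-10,"ry":0,"rz":0,"dx":0,"dy":0,"dz":0,"claw":-1},{"rx":-6,"ry":0,"rz":0,"dx":0,"dy":0,"dz":0,"claw":-1},{"rx":0,"ry":0,"rz":0,"dx":0,"dy":-55,"dz":13,"claw":-1},{"rx":0,"ry":0,"rz":0,"dx":0,"dy":-55,"dz":13,"claw":-1}]';  python3 -c "
from h import *
go(.5236,-.3867,.15,69)"
```

```text
clock: 10.25
tcp_pos: [0.5763, 0.0074, 0.1547]
tool_rot: [0.448, 0.548, -0.442, 0.551]
wrist_force: [0.6, 0.1, -0.9]
gripper_width: 0.0852
clock: 11.25
tcp_pos: [0.5655, -0.1019, 0.1564]
tool_rot: [0.123, 0.692, -0.116, 0.702]
wrist_force: [0.3, -0.8, 0.3]
gripper_width: 0.0857
clock 11.25 tcp [ 0.5655 -0.1019  0.1564] jaw 70.55 w 85.7 F [ 0.2941 -0.8271  0.2603]
 shift tool xyz mm [   3.7898 -282.5353   55.2693] world [ -41.9205 -284.7752   -6.406 ]
 turn rotvec deg [ 1.5437  0.656  -0.6697] shift after turn [   6.406  -280.8835   62.9181] q7 1.4779384116560819
```

```bash
python3 -m crank '[{"rx":1.5,"ry":0.6,"rz":-0.6,"dx":0,"dy":-47,"dz":10,"claw":-1},{"rx":0,"ry":0,"rz":0,"dx":1,"dy":-47,"dz":10,"claw":-1},{"rx":0,"ry":0,"rz":0,"dx":1,"dy":-47,"dz":10,"claw":-1},{"rx":0,"ry":0,"rz":0,"dx":1,"dy":-47,"dz":10,"claw":-1},{"rx":0,"ry":0,"rz":0,"dx":1,"dy":-47,"dz":10,"claw":-1},{"rx":0,"ry":0,"rz":0,"dx":1,"dy":-47,"dz":10,"claw":-1},{"rx":0,"ry":0,"rz":0,"dx":0,"dy":0,"dz":0,"claw":-1},{"rx":0,"ry":0,"rz":0,"dx":0,"dy":0,"dz":0,"claw":-1}]';  python3 -c "
from h import *
st,f=snap('hs1'); go(.5236,-.3867,.15,69)
for n,X in (('hs',(.5236,-.3867,.028)),('fan',(.6005,-.242,.02))): print(n,w2px(X,st))
cv2.imwrite('pics/hs1b.png',cv2.resize(f[:,:,::-1],(800,600),interpolation=cv2.INTER_CUBIC))"
```

```text
clock: 12.25
tcp_pos: [0.5175, -0.4021, 0.1527]
tool_rot: [0.131, 0.693, -0.133, 0.696]
wrist_force: [0.4, 1.7, -0.3]
gripper_width: 0.0853
clock 12.3 tcp [ 0.5171 -0.4026  0.1528] jaw 68.51 w 85.6 F [ 0.7664 -0.9841 -0.6108]
 shift tool xyz mm [ 2.7794 17.1865  0.2005] world [ 6.4933 15.9063 -2.8232]
 turn rotvec deg [-0.4879  0.3046  0.1511] shift after turn [ 2.8232 17.1768  0.3617] q7 1.9822025079678052
hs (np.float64(271.79094334593333), np.float64(188.23066616087408))
fan (np.float64(419.9462719265133), np.float64(203.09852281545392))
```

View pics/hs1b.png

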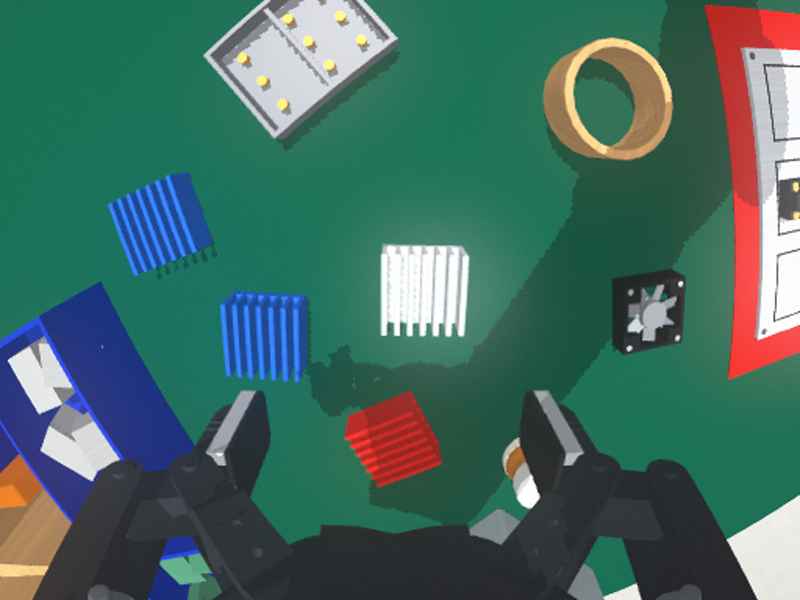

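The view shows the plain heat sink at (425,290), the fan at (650,312), blue ones at (160,223) and (265,335), and the red one at (393,440). I'm enlarging the heat sink and the fan together.

```bash
python3 -c "
import cv2,numpy as np
f=cv2.imread('pics/hs1.png'); a=f[148:223,235:310]; b=f[165:240,380:455]
cv2.imwrite('pics/hs1c.png',cv2.resize(np.hstack([a,b]),(780,390),interpolation=cv2.INTER_CUBIC))"
```

```text
(no output)
```

View pics/hs1c.png

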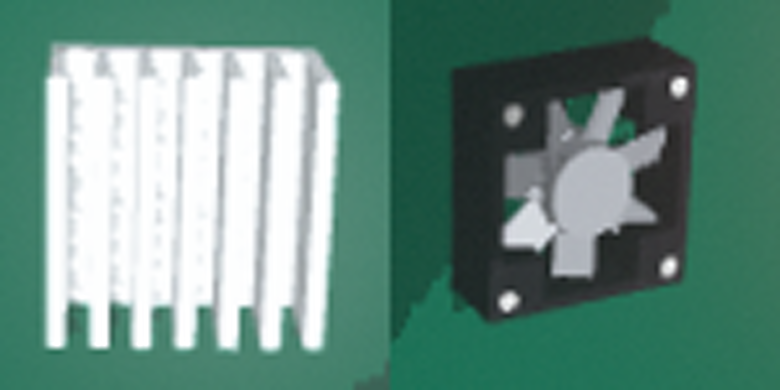

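```bash
python3 -c "
from h import *
st=load('hs1')
def rect(P):
  P=np.array(P); print(P.mean(0),[(round(1e3*np.hypot(*d),1),round(float(np.degrees(np.arctan2(d[1],d[0]))),1)) for d in (np.roll(P,-1,0)-P)]); return P.mean(0)
h=rect([px2w('wrist',235+u/5.2,148+v/5.2,.028,st) for u,v in [(47,78),(341,82),(324,350),(47,350)]])
g=rect([px2w('wrist',380+(u-390)/5.2,165+v/5.2,.020,st) for u,v in [(514,114),(679,87),(669,267),(509,301)]])
print(px2w('wrist',380+(594-390)/5.2,165+190/5.2,.018,st))
go(*h,.013,68)
"
```

```text
[ 0.5252 -0.3874] [(np.float64(50.9), 68.0), (np.float64(50.3), -22.1), (np.float64(50.7), -111.6), (np.float64(50.6), 158.0)]
[ 0.5995 -0.2423] [(np.float64(41.0), 77.3), (np.float64(41.1), -11.8), (np.float64(41.1), -102.3), (np.float64(41.4), 167.9)]
[ 0.5995 -0.2416]
clock 12.3 tcp [ 0.5171 -0.4026  0.1528] jaw 68.51 w 85.6 F [ 0.7664 -0.9841 -0.6108]
 shift tool xyz mm [139.7866  17.4836   1.2536] world [   8.1298   15.1963 -139.8232]
 turn rotvec deg [0.5121 0.3059 0.1484] shift after turn [139.8232  17.1352   1.8452] q7 1.9822025079678052
```

```bash
python3 -m crank '[{"rx":0.4,"ry":0.3,"rz":0.2,"dx":0,"dy":17,"dz":1.8,"claw":-1},{"rx":0,"ry":0,"rz":0,"dx":0,"dy":0,"dz":0,"claw":-1},{"rx":0,"ry":0,"rz":0,"dx":35,"dy":0,"dz":0,"claw":-1},{"rx":0,"ry":0,"rz":0,"dx":35,"dy":0,"dz":0,"claw":-1},{"rx":0,"ry":0,"rz":0,"dx":30,"dy":0,"dz":0,"claw":-1},{"rx":0,"ry":0,"rz":0,"dx":0,"dy":0,"dz":0,"claw":-1},{"rx":0,"ry":0,"rz":0,"dx":0,"dy":0,"dz":0,"claw":-1},{"rx":0,"ry":0,"rz":0,"dx":0,"dy":0,"dz":0,"claw":-1}]';  python3 -c "
from h import *
go(.5252,-.3874,.013,68.1)"
```

```text
clock: 13.3
tcp_pos: [0.5335, -0.3783, 0.0544]
tool_rot: [0.13, 0.693, -0.128, 0.698]
wrist_force: [0.7, -0.3, 0.8]
gripper_width: 0.0853
clock 13.3 tcp [ 0.5335 -0.3783  0.0544] jaw 68.91 w 85.3 F [ 0.7175 -0.3021  0.7533]
 shift tool xyz mm [ 41.2728 -11.676   -4.7544] world [ -8.314   -9.1266 -41.3516]
 turn rotvec deg [ 0.8128  0.3878 -0.2375] shift after turn [ 41.3516 -11.569   -4.3099] q7 1.988778921084636
```

```bash
python3 -m crank '[{"rx":0.8,"ry":0.4,"rz":-0.2,"dx":0,"dy":-11.6,"dz":-4.4,"claw":-1},{"rx":0,"ry":0,"rz":0,"dx":0,"dy":0,"dz":0,"claw":-1},{"rx":0,"ry":0,"rz":0,"dx":0,"dy":0,"dz":0,"claw":-1},{"rx":0,"ry":0,"rz":0,"dx":0,"dy":0,"dz":0,"claw":-1},{"rx":0,"ry":0,"rz":0,"dx":0,"dy":0,"dz":0,"claw":-1},{"rx":0,"ry":0,"rz":0,"dx":0,"dy":0,"dz":0,"claw":-1},{"rx":0,"ry":0,"rz":0,"dx":0,"dy":0,"dz":0,"claw":-1},{"rx":0,"ry":0,"rz":0,"dx":0,"dy":0,"dz":0,"claw":-1}]';  python3 -c "
from h import *
go(.5252,-.3874,.013,68.1)"
```

```text
clock: 14.3
tcp_pos: [0.5257, -0.3893, 0.0568]
tool_rot: [0.134, 0.693, -0.135, 0.695]
wrist_force: [-0.1, 0.7, -1.2]
gripper_width: 0.0856
clock 14.3 tcp [ 0.5257 -0.3893  0.0568] jaw 68.03 w 85.6 F [-0.0847  0.7354 -1.1599]
 shift tool xyz mm [43.7856  1.6378 -1.3136] world [ -0.4753   1.9431 -43.7903]
 turn rotvec deg [-0.07    0.1907  0.018 ] shift after turn [43.7903  1.6256 -1.1658] q7 1.9905561058686767
```

```bash
python3 -m crank '[{"rx":0,"ry":0.2,"rz":0,"dx":0,"dy":1.4,"dz":-1.2,"claw":-1},{"rx":0,"ry":0,"rz":0,"dx":15,"dy":0,"dz":0,"claw":-1},{"rx":0,"ry":0,"rz":0,"dx":15,"dy":0,"dz":0,"claw":-1},{"rx":0,"ry":0,"rz":0,"dx":12,"dy":0,"dz":0,"claw":-1},{"rx":0,"ry":0,"rz":0,"dx":0,"dy":0,"dz":0,"claw":-0.1},{"rx":0,"ry":0,"rz":0,"dx":0,"dy":0,"dz":0,"claw":-0.1},{"rx":0,"ry":0,"rz":0,"dx":0,"dy":0,"dz":0,"claw":1},{"rx":0,"ry":0,"rz":0,"dx":0,"dy":0,"dz":0,"claw":1}]' 35;  python3 -c "
from h import *
go(.5252,-.3874,.013,68.1)"
```

```text
clock: 15.3
tcp_pos: [0.5244, -0.387, 0.0107]
tool_rot: [0.135, 0.695, -0.135, 0.693]
wrist_force: [-0.2, -0.2, -1.2]
gripper_width: 0.0493
clock 15.3 tcp [ 0.5244 -0.387   0.0107] jaw 68.04 w 49.3 F [-0.184  -0.1822 -1.2274]
 shift tool xyz mm [-2.3228 -0.0902  0.8843] world [ 0.7914 -0.4163  2.3208]
 turn rotvec deg [-0.0644 -0.1341  0.0018] shift after turn [-2.3208 -0.0911  0.8896] q7 2.007090290294786
```

```bash
python3 -m crank '[{"rx":0,"ry":0,"rz":0,"dx":-40,"dy":0,"dz":0,"claw":1},{"rx":-6.7,"ry":0,"rz":0,"dx":-50,"dy":0,"dz":0,"claw":1},{"rx":-6,"ry":0,"rz":0,"dx":-50,"dy":0,"dz":0,"claw":1},{"rx":0,"ry":0,"rz":0,"dx":0,"dy":52,"dz":7,"claw":1},{"rx":0,"ry":0,"rz":0,"dx":0,"dy":52,"dz":7,"claw":1},{"rx":0,"ry":0,"rz":0,"dx":0,"dy":52,"dz":7,"claw":1},{"rx":0,"ry":0,"rz":0,"dx":0,"dy":52,"dz":7,"claw":1},{"rx":0,"ry":0,"rz":0,"dx":0,"dy":52,"dz":7,"claw":1}]';python3 -m crank '[{"rx":0,"ry":0,"rz":0,"dx":0,"dy":52,"dz":7,"claw":1},{"rx":0,"ry":0,"rz":0,"dx":0,"dy":52,"dz":7,"claw":1},{"rx":0,"ry":0,"rz":0,"dx":0,"dy":52,"dz":7,"claw":1},{"rx":0,"ry":0,"rz":0,"dx":0,"dy":42,"dz":7,"claw":1},{"rx":0,"ry":0,"rz":0,"dx":0,"dy":0,"dz":0,"claw":1},{"rx":0,"ry":0,"rz":0,"dx":0,"dy":0,"dz":0,"claw":1},{"rx":0,"ry":0,"rz":0,"dx":0,"dy":0,"dz":0,"claw":1},{"rx":0,"ry":0,"rz":0,"dx":0,"dy":0,"dz":0,"claw":1}]';  python3 -c "
from h import *
go(.6596,.0763,.04,81.45)"
```

```text
clock: 16.3
tcp_pos: [0.5998, -0.1364, 0.1565]
tool_rot: [0.058, 0.704, -0.06, 0.705]
wrist_force: [0.4, 0.4, -1.3]
gripper_width: 0.0493
clock: 17.3
tcp_pos: [0.6609, 0.0645, 0.1562]
tool_rot: [0.057, 0.704, -0.058, 0.705]
wrist_force: [0.5, -0.5, -1.8]
gripper_width: 0.0494
clock 17.3 tcp [0.6609 0.0645 0.1562] jaw 80.68 w 49.4 F [ 0.5249 -0.5342 -1.7638]
 shift tool xyz mm [116.1837  11.569   -3.2952] world [  -1.254    11.7634 -116.2042]
 turn rotvec deg [-0.7661  0.0751  0.0813] shift after turn [116.2042  11.4462  -2.989 ] q7 1.363163084068745
```

```bash
python3 -m crank '[{"rx":-0.7,"ry":0,"rz":0,"dx":0,"dy":10,"dz":-2.8,"claw":1},{"rx":0,"ry":0,"rz":0,"dx":0,"dy":0,"dz":0,"claw":1},{"rx":0,"ry":0,"rz":0,"dx":0,"dy":0,"dz":0,"claw":1},{"rx":0,"ry":0,"rz":0,"dx":0,"dy":0,"dz":0,"claw":1},{"rx":0,"ry":0,"rz":0,"dx":0,"dy":0,"dz":0,"claw":1},{"rx":0,"ry":0,"rz":0,"dx":0,"dy":0,"dz":0,"claw":1},{"rx":0,"ry":0,"rz":0,"dx":0,"dy":0,"dz":0,"claw":1},{"rx":0,"ry":0,"rz":0,"dx":0,"dy":0,"dz":0,"claw":1}]'
python3 -c "
from h import *
st,f=snap('pl2'); go(.6596,.0763,.04,81.45)
cv2.imwrite('pics/pl2b.png',cv2.resize(f[:,:,::-1],(800,600),interpolation=cv2.INTER_CUBIC))"
```

```text
clock: 18.3
tcp_pos: [0.6596, 0.0736, 0.1564]
tool_rot: [0.053, 0.705, -0.054, 0.706]
wrist_force: [-0.1, -0.3, -1.4]
gripper_width: 0.0495
clock 18.35 tcp [0.6596 0.0736 0.1564] jaw 81.28 w 49.4 F [ 0.0677  0.534  -0.8853]
 shift tool xyz mm [116.4164   2.877   -0.554 ] world [   0.0397    2.6894 -116.4222]
 turn rotvec deg [-0.1721  0.0911  0.1048] shift after turn [116.4222   2.6654  -0.3606] q7 1.3573464074689277
```

View pics/pl2b.png

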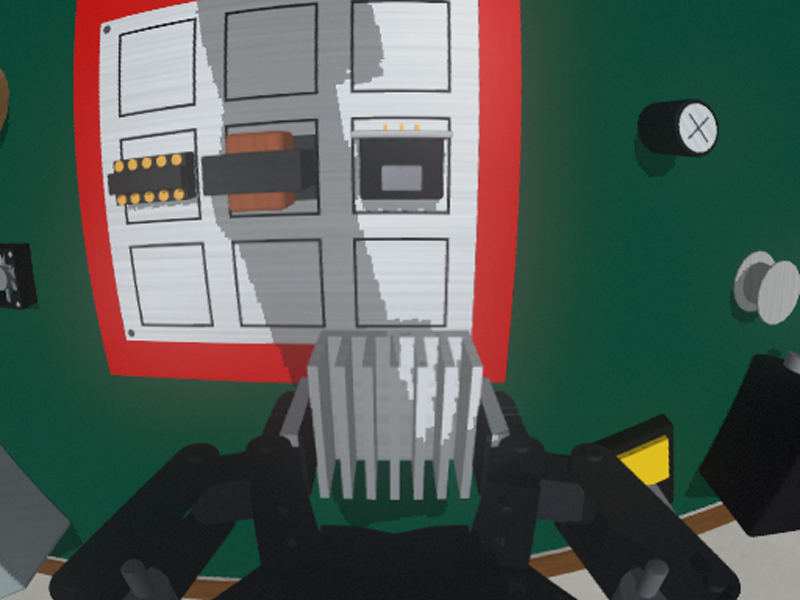

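```bash
sed -i 's/def fit(sq,st,sc=.64,z=.006):/def fit(sq,st,sc=.64,z=.006,offs=((-30,30),(30,30),(30,-30),(-30,-30))):/; s/zip(pts,\[(-30,30),(30,30),(30,-30),(-30,-30)\])/zip(pts,offs)/' plate.py
cat >> plate.py <<'E'
def tgt(t,th,x,y): c,s=np.cos(th),np.sin(th); return t+np.array([c*x-s*y,s*x+c*y])/1e3
ROB=((-30,-30),(-30,30),(30,30),(30,-30))
E
python3 - <<'E'
from plate import *
st=load('pl2')
t,th=fit({(75,80):[(355,238),(447,238),(447,325),(355,325)],(75,0):[(233,241),(321,239),(325,326),(239,326)],(75,-80):[(131,247),(203,243),(213,324),(141,326)],
(-75,-80):[(119,36),(195,19),(195,103),(121,115)],(-75,0):[(225,15),(317,3),(317,95),(226,100)]},st,offs=ROB)
t2,th2=fit({(75,80):[(355,238),(447,238),(447,325),(355,325)],(75,0):[(233,241),(321,239),(325,326),(239,326)]},st,offs=ROB)
print(tgt(t,th,75,80),tgt(t2,th2,75,80),tgt(np.array([.5744,.0082]),np.radians(-8.55),75,80))
# heat sink in hand: fin tops z = tcp - .0107+.028
z=st['tcp_pos'][2]-.0107
M=yaw(st)[1]
for n,p,h in (('front-base L/R',[(312,335),(474,335)],.006),('fin back bottoms',[(325,498),(464,498)],.028)):
    q=[px2w('wrist',u*.64,v*.64,z+h,st) for u,v in p]; print(n,[ (M.T@(np.r_[x,z+h]-st['tcp_pos']))*1e3 for x in q])
E
```

```text
plate [0.5744 0.0085] yaw -8.444022593847862 scale 0.9951022524823351 resid mm 2.1449995962834896
plate [0.5741 0.0085] yaw -8.495211103782628 scale 0.9922194311455145 resid mm 1.2926232915212026
[0.6603 0.0766] [0.6601 0.0766] [0.6605 0.0762]
front-base L/R [array([  4.7109, -28.1355, -24.94  ]), array([  4.6141,  25.0561, -24.9997])]
fin back bottoms [array([-17.2134, -24.494 ,  26.0691]), array([-17.2989,  22.4523,  26.007 ])]
```

```bash
python3 -m crank '[{"rx":-0.2,"ry":0.1,"rz":0.1,"dx":0,"dy":2.5,"dz":-0.4,"claw":1},{"rx":0,"ry":0,"rz":0,"dx":0,"dy":0,"dz":0,"claw":1},{"rx":0,"ry":0,"rz":0,"dx":0,"dy":0,"dz":0,"claw":1},{"rx":0,"ry":0,"rz":0,"dx":35,"dy":0,"dz":0,"claw":1},{"rx":0,"ry":0,"rz":0,"dx":35,"dy":0,"dz":0,"claw":1},{"rx":0,"ry":0,"rz":0,"dx":35,"dy":0,"dz":0,"claw":1},{"rx":0,"ry":0,"rz":0,"dx":10,"dy":0,"dz":0,"claw":1},{"rx":0,"ry":0,"rz":0,"dx":0,"dy":0,"dz":0,"claw":1}]'
python3 -m crank '[{"rx":0,"ry":0,"rz":0,"dx":0,"dy":0,"dz":0,"claw":1},{"rx":0,"ry":0,"rz":0,"dx":0,"dy":0,"dz":0,"claw":1},{"rx":0,"ry":0,"rz":0,"dx":0,"dy":0,"dz":0,"claw":1},{"rx":0,"ry":0,"rz":0,"dx":0,"dy":0,"dz":0,"claw":1},{"rx":0,"ry":0,"rz":0,"dx":0,"dy":0,"dz":0,"claw":1},{"rx":0,"ry":0,"rz":0,"dx":0,"dy":0,"dz":0,"claw":1},{"rx":0,"ry":0,"rz":0,"dx":0,"dy":0,"dz":0,"claw":1},{"rx":0,"ry":0,"rz":0,"dx":0,"dy":0,"dz":0,"claw":1}]'
python3 -c "
from h import *
go(.6596,.0765,.0167,81.5)"
```

```text
clock: 19.35
tcp_pos: [0.6621, 0.0769, 0.0408]
tool_rot: [0.053, 0.703, -0.052, 0.707]
wrist_force: [0.2, 0.8, -0.8]
gripper_width: 0.049
clock: 20.35
tcp_pos: [0.6654, 0.0771, 0.0457]
tool_rot: [0.054, 0.701, -0.051, 0.71]
wrist_force: [0.2, -0.6, -1.1]
gripper_width: 0.0496
clock 20.35 tcp [0.6654 0.0771 0.0457] jaw 81.51 w 49.6 F [ 0.2121 -0.5888 -1.0615]
 shift tool xyz mm [28.9362 -1.6201 -5.959 ] world [ -5.7643  -0.6485 -29.0136]
 turn rotvec deg [ 0.0046  0.6995 -0.2514] shift after turn [29.0136 -1.4934 -5.6051] q7 1.3873476445327013
```

```bash
python3 -m crank '[{"rx":0,"ry":0.7,"rz":-0.2,"dx":5,"dy":-1.4,"dz":-5,"claw":1},{"rx":0,"ry":0,"rz":0,"dx":4,"dy":0,"dz":0,"claw":1},{"rx":0,"ry":0,"rz":0,"dx":3,"dy":0,"dz":0,"claw":1},{"rx":0,"ry":0,"rz":0,"dx":3,"dy":0,"dz":0,"claw":1},{"rx":0,"ry":0,"rz":0,"dx":3,"dy":0,"dz":0,"claw":1},{"rx":0,"ry":0,"rz":0,"dx":2,"dy":0,"dz":0,"claw":1},{"rx":0,"ry":0,"rz":0,"dx":1,"dy":0,"dz":0,"claw":1},{"rx":0,"ry":0,"rz":0,"dx":0.5,"dy":0,"dz":0,"claw":1}]'
python3 -c "
from h import *
go(.6596,.0765,.0167,81.5)"
```

```text
clock: 21.35
tcp_pos: [0.6596, 0.0765, 0.0221]
tool_rot: [0.053, 0.706, -0.052, 0.705]
wrist_force: [-0.1, 1.1, -1.5]
gripper_width: 0.0495
clock 21.35 tcp [0.6596 0.0765 0.0221] jaw 81.5 w 49.5 F [-0.0832  1.0815 -1.5028]
 shift tool xyz mm [ 5.4207 -0.0007 -0.0116] world [-0.0201  0.0044 -5.4207]
 turn rotvec deg [ 0.0046 -0.0949 -0.0227] shift after turn [ 5.4207  0.0014 -0.0205] q7 1.3923735367339949
```

```bash
python3 -m crank '[{"rx":0,"ry":0,"rz":0,"dx":2.5,"dy":0,"dz":0,"claw":1},{"rx":0,"ry":0,"rz":0,"dx":2.5,"dy":0,"dz":0,"claw":1},{"rx":0,"ry":0,"rz":0,"dx":0.6,"dy":0,"dz":0,"claw":1},{"rx":0,"ry":0,"rz":0,"dx":0.3,"dy":0,"dz":0,"claw":1},{"rx":0,"ry":0,"rz":0,"dx":0.2,"dy":0,"dz":0,"claw":0.1},{"rx":0,"ry":0,"rz":0,"dx":0,"dy":0,"dz":0,"claw":-1},{"rx":0,"ry":0,"rz":0,"dx":0,"dy":0,"dz":0,"claw":-1},{"rx":0,"ry":0,"rz":0,"dx":0,"dy":0,"dz":0,"claw":-1}]'
python3 -c "
from h import *
go(.5995,-.242,.16,77.8)"
```

```text
clock: 22.35
tcp_pos: [0.6606, 0.0766, 0.0169]
tool_rot: [0.053, 0.705, -0.052, 0.705]
wrist_force: [0.0, 0.2, 0.6]
gripper_width: 0.0854
clock 22.35 tcp [0.6606 0.0766 0.0169] jaw 81.5 w 85.4 F [0.0076 0.2209 0.5775]
 shift tool xyz mm [-143.4939 -323.9356  -13.3267] world [ -61.1328 -318.5533  143.1397]
 turn rotvec deg [ 3.7021  0.0226 -0.0624] shift after turn [-143.1397 -324.2779    7.566 ] q7 1.3940148021425125
```

```bash
python3 -m crank '[{"rx":0,"ry":0,"rz":0,"dx":-35,"dy":0,"dz":0,"claw":-1},{"rx":0,"ry":0,"rz":0,"dx":-50,"dy":0,"dz":0,"claw":-1},{"rx":3.3,"ry":0,"rz":0,"dx":-30,"dy":0,"dz":0,"claw":-1},{"rx":0,"ry":0,"rz":0,"dx":0,"dy":-51,"dz":1,"claw":-1},{"rx":0,"ry":0,"rz":0,"dx":0,"dy":-51,"dz":1,"claw":-1},{"rx":0,"ry":0,"rz":0,"dx":0,"dy":-51,"dz":1,"claw":-1},{"rx":0,"ry":0,"rz":0,"dx":0,"dy":-51,"dz":1,"claw":-1},{"rx":0,"ry":0,"rz":0,"dx":0,"dy":-51,"dz":1,"claw":-1}]'
python3 -m crank '[{"rx":0,"ry":0,"rz":0,"dx":0,"dy":-40,"dz":1,"claw":-1},{"rx":0,"ry":0,"rz":0,"dx":8,"dy":0,"dz":0,"claw":-1},{"rx":0,"ry":0,"rz":0,"dx":15,"dy":0,"dz":0,"claw":-1},{"rx":0,"ry":0,"rz":0,"dx":15,"dy":0,"dz":0,"claw":-1},{"rx":0,"ry":0,"rz":0,"dx":10,"dy":0,"dz":0,"claw":-1},{"rx":0,"ry":0,"rz":0,"dx":8,"dy":0,"dz":0,"claw":-1},{"rx":0,"ry":0,"rz":0,"dx":5,"dy":0,"dz":0,"claw":-1},{"rx":0,"ry":0,"rz":0,"dx":0,"dy":0,"dz":0,"claw":-1}]'
python3 -c "
from h import *
st,f=snap('fan1'); go(.5995,-.242,.06,77.8)
u,v=w2px((.5995,-.242,.02),st); u=int(u);v=int(v); print(u,v)
c=f[max(v-55,0):v+55,u-70:u+70]; cv2.imwrite('pics/fan1c.png',cv2.resize(c[:,:,::-1],None,fx=5,fy=5,interpolation=cv2.INTER_CUBIC))"
```

```text
clock: 23.35
tcp_pos: [0.6158, -0.1734, 0.1355]
tool_rot: [0.07, 0.702, -0.067, 0.706]
wrist_force: [0.6, -0.5, -0.3]
gripper_width: 0.0856
clock: 24.35
tcp_pos: [0.6082, -0.2145, 0.0695]
tool_rot: [0.071, 0.702, -0.068, 0.705]
wrist_force: [-0.4, 0.2, -0.7]
gripper_width: 0.0853
clock 24.4 tcp [ 0.6084 -0.2147  0.0699] jaw 78.72 w 85.3 F [-0.1703  0.1432 -0.9241]
 shift tool xyz mm [  9.721  -28.5985  -3.4508] world [ -8.927  -27.3327  -9.875 ]
 turn rotvec deg [ 0.9216  0.242  -0.2814] shift after turn [  9.875  -28.6019  -2.9493] q7 1.8254731534161208
211 218
```

View pics/fan1c.png

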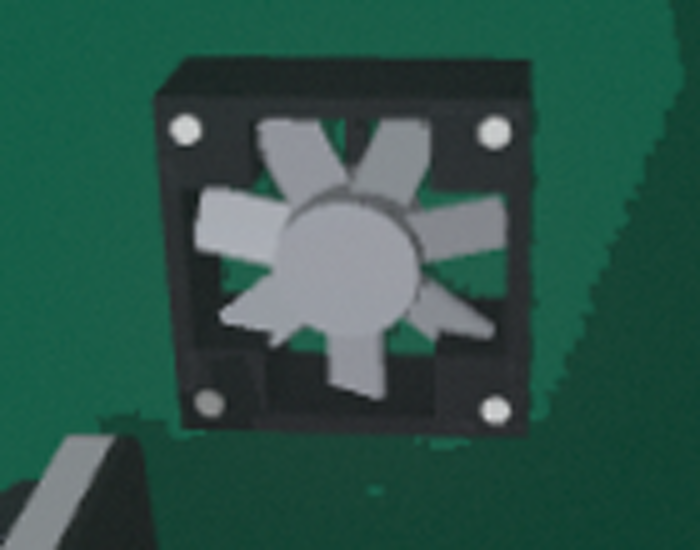

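The fan's screw holes are at crop (186,130), (494,132), (496,410) and (209,404).

```bash
python3 -c "
from h import *
st=load('fan1')
P=np.array([px2w('wrist',141+u/5,163+v/5,.020,st) for u,v in [(186,130),(494,132),(496,410),(209,404)]])
print(P.mean(0),[(round(1e3*np.hypot(*d),1),round(float(np.degrees(np.arctan2(d[1],d[0]))),1)) for d in (np.roll(P,-1,0)-P)])
go(*P.mean(0),.012,78)"
```

```text
[ 0.5991 -0.243 ] [(np.float64(41.0), 78.2), (np.float64(41.1), -11.8), (np.float64(41.1), -101.8), (np.float64(41.1), 168.1)]
clock 24.4 tcp [ 0.6084 -0.2147  0.0699] jaw 78.72 w 85.3 F [-0.1703  0.1432 -0.9241]
 shift tool xyz mm [ 57.7138 -29.9072  -3.8857] world [ -9.3631 -28.3415 -57.875 ]
 turn rotvec deg [ 0.7216  0.2425 -0.281 ] shift after turn [ 57.875  -29.6689  -3.2659] q7 1.8254731534161208
```

```bash
python3 -m crank '[{"rx":0.6,"ry":0.2,"rz":-0.3,"dx":0,"dy":-13,"dz":-2,"claw":-1},{"rx":0,"ry":0,"rz":0,"dx":0,"dy":-10,"dz":-1,"claw":-1},{"rx":0,"ry":0,"rz":0,"dx":5,"dy":-3,"dz":0,"claw":-1},{"rx":0,"ry":0,"rz":0,"dx":6,"dy":-1,"dz":0,"claw":-1},{"rx":0,"ry":0,"rz":0,"dx":6,"dy":0,"dz":0,"claw":-1},{"rx":0,"ry":0,"rz":0,"dx":4,"dy":0,"dz":0,"claw":-1},{"rx":0,"ry":0,"rz":0,"dx":2,"dy":0,"dz":0,"claw":-1},{"rx":0,"ry":0,"rz":0,"dx":0.5,"dy":0,"dz":0,"claw":-1}]'
python3 -c "
from h import *
go(.5991,-.243,.012,78.1)"
```

```text
clock: 25.4
tcp_pos: [0.5999, -0.2432, 0.0455]
tool_rot: [0.073, 0.703, -0.074, 0.704]
wrist_force: [-0.5, 0.6, -1.0]
gripper_width: 0.0854
clock 25.4 tcp [ 0.5999 -0.2432  0.0455] jaw 78.03 w 85.4 F [-0.5152  0.6477 -0.9513]
 shift tool xyz mm [33.5117  0.0424 -0.8432] world [ -0.754    0.1689 -33.5135]
 turn rotvec deg [-0.0711  0.1206  0.0575] shift after turn [33.5135  0.0098 -0.7726] q7 1.865216969505605
```

```bash
python3 -m crank '[{"rx":0,"ry":0.1,"rz":0,"dx":10,"dy":0,"dz":-0.8,"claw":-1},{"rx":0,"ry":0,"rz":0,"dx":12,"dy":0,"dz":0,"claw":-1},{"rx":0,"ry":0,"rz":0,"dx":7,"dy":0,"dz":0,"claw":-1},{"rx":0,"ry":0,"rz":0,"dx":2,"dy":0,"dz":0,"claw":-1},{"rx":0,"ry":0,"rz":0,"dx":0.5,"dy":0,"dz":0,"claw":-0.1},{"rx":0,"ry":0,"rz":0,"dx":0,"dy":0,"dz":0,"claw":0},{"rx":0,"ry":0,"rz":0,"dx":0,"dy":0,"dz":0,"claw":1},{"rx":0,"ry":0,"rz":0,"dx":0,"dy":0,"dz":0,"claw":1}]' 25
python3 -c "
from h import *
go(.5991,-.243,.012,78.1)"
```

```text
clock: 26.4
tcp_pos: [0.5994, -0.2429, 0.012]
tool_rot: [0.073, 0.703, -0.074, 0.704]
wrist_force: [-0.0, -0.7, 0.0]
gripper_width: 0.0491
clock 26.4 tcp [ 0.5994 -0.2429  0.012 ] jaw 78.05 w 49.1 F [-0.0107 -0.6884  0.0335]
 shift tool xyz mm [ 0.0493 -0.1201 -0.3204] world [-0.3382 -0.0512 -0.0495]
 turn rotvec deg [-0.0513  0.0534  0.0593] shift after turn [ 0.0495 -0.1199 -0.3204] q7 1.8770534641004368
```

```bash
python3 -m crank '[{"rx":0,"ry":0,"rz":0,"dx":-35,"dy":0,"dz":0,"claw":1},{"rx":0,"ry":0,"rz":0,"dx":-50,"dy":0,"dz":0,"claw":1},{"rx":-3.1,"ry":0,"rz":0,"dx":-30,"dy":0,"dz":0,"claw":1},{"rx":0,"ry":0,"rz":0,"dx":0,"dy":51,"dz":2,"claw":1},{"rx":0,"ry":0,"rz":0,"dx":0,"dy":51,"dz":2,"claw":1},{"rx":0,"ry":0,"rz":0,"dx":0,"dy":51,"dz":2,"claw":1},{"rx":0,"ry":0,"rz":0,"dx":0,"dy":51,"dz":2,"claw":1},{"rx":0,"ry":0,"rz":0,"dx":0,"dy":51,"dz":2,"claw":1}]'
python3 -m crank '[{"rx":0,"ry":0,"rz":0,"dx":0,"dy":40,"dz":1,"claw":1},{"rx":0,"ry":0,"rz":0,"dx":0,"dy":20,"dz":0,"claw":1},{"rx":0,"ry":0,"rz":0,"dx":0,"dy":5,"dz":0,"claw":1},{"rx":0,"ry":0,"rz":0,"dx":0,"dy":0,"dz":0,"claw":1},{"rx":0,"ry":0,"rz":0,"dx":5,"dy":0,"dz":0,"claw":1},{"rx":0,"ry":0,"rz":0,"dx":5,"dy":0,"dz":0,"claw":1},{"rx":0,"ry":0,"rz":0,"dx":5,"dy":0,"dz":0,"claw":1},{"rx":0,"ry":0,"rz":0,"dx":0,"dy":0,"dz":0,"claw":1}]'
python3 -c "
from h import *
go(.6606,.0764,.046,81.5)"
```

```text
clock: 27.4
tcp_pos: [0.6495, 0.0065, 0.1314]
tool_rot: [0.057, 0.703, -0.06, 0.706]
wrist_force: [1.7, 0.1, -0.7]
gripper_width: 0.0492
clock: 28.4
tcp_pos: [0.6605, 0.0693, 0.1146]
tool_rot: [0.057, 0.704, -0.062, 0.705]
wrist_force: [0.4, 0.4, -0.7]
gripper_width: 0.0493
clock 28.4 tcp [0.6605 0.0693 0.1146] jaw 80.38 w 49.3 F [ 0.4322  0.3888 -0.6871]
 shift tool xyz mm [68.529   7.4459 -1.2679] world [  0.0975   7.0607 -68.5814]
 turn rotvec deg [-1.1222  0.1498  0.3928] shift after turn [68.5814  6.9975 -0.9472] q7 1.3566964676234756
```

```bash
python3 -m crank '[{"rx":-1.1,"ry":0.1,"rz":0.4,"dx":5,"dy":6,"dz":-1,"claw":1},{"rx":0,"ry":0,"rz":0,"dx":10,"dy":0,"dz":0,"claw":1},{"rx":0,"ry":0,"rz":0,"dx":12,"dy":0,"dz":0,"claw":1},{"rx":0,"ry":0,"rz":0,"dx":12,"dy":0,"dz":0,"claw":1},{"rx":0,"ry":0,"rz":0,"dx":6,"dy":0,"dz":0,"claw":1},{"rx":0,"ry":0,"rz":0,"dx":3,"dy":0,"dz":0,"claw":1},{"rx":0,"ry":0,"rz":0,"dx":1,"dy":0,"dz":0,"claw":1},{"rx":0,"ry":0,"rz":0,"dx":0.5,"dy":0,"dz":0,"claw":1}]'
python3 -c "
from h import *
go(.6606,.0764,.046,81.5)"
```

```text
clock: 29.4
tcp_pos: [0.6604, 0.0761, 0.0611]
tool_rot: [0.052, 0.705, -0.052, 0.705]
wrist_force: [0.4, -0.2, -1.1]
gripper_width: 0.0496
clock 29.4 tcp [0.6604 0.0761 0.0611] jaw 81.58 w 49.6 F [ 0.357  -0.2269 -1.0669]
 shift tool xyz mm [15.0715  0.3016  0.116 ] world [  0.1627   0.2881 -15.0713]
 turn rotvec deg [ 0.0827  0.0106 -0.0275] shift after turn [15.0713  0.309   0.1183] q7 1.385332252630974
```

```bash
python3 -m crank '[{"rx":0,"ry":0,"rz":0,"dx":5,"dy":0.2,"dz":0,"claw":1},{"rx":0,"ry":0,"rz":0,"dx":5,"dy":0,"dz":0,"claw":1},{"rx":0,"ry":0,"rz":0,"dx":2.5,"dy":0,"dz":0,"claw":1},{"rx":0,"ry":0,"rz":0,"dx":1,"dy":0,"dz":0,"claw":1},{"rx":0,"ry":0,"rz":0,"dx":0.5,"dy":0,"dz":0,"claw":1},{"rx":0,"ry":0,"rz":0,"dx":0.5,"dy":0,"dz":0,"claw":1},{"rx":0,"ry":0,"rz":0,"dx":0.3,"dy":0,"dz":0,"claw":1},{"rx":0,"ry":0,"rz":0,"dx":0.3,"dy":0,"dz":0,"claw":1}]'
python3 -c "
from h import *
go(.6606,.0764,.046,81.5)"
```

```text
clock: 30.4
tcp_pos: [0.6611, 0.0764, 0.0458]
tool_rot: [0.052, 0.705, -0.052, 0.706]
wrist_force: [-0.4, -0.0, -0.4]
gripper_width: 0.0493
clock 30.4 tcp [0.6611 0.0764 0.0458] jaw 81.58 w 49.3 F [-0.3952 -0.0497 -0.3756]
 shift tool xyz mm [-0.2471 -0.0473 -0.5033] world [-0.5052  0.0268  0.2462]
 turn rotvec deg [ 0.0785  0.0947 -0.0586] shift after turn [-0.2462 -0.0482 -0.5036] q7 1.3891210631067161
```

```bash
python3 -m crank '[{"rx":0,"ry":0,"rz":0,"dx":0.3,"dy":0,"dz":-0.4,"claw":1},{"rx":0,"ry":0,"rz":0,"dx":0,"dy":0,"dz":0,"claw":0.1},{"rx":0,"ry":0,"rz":0,"dx":0,"dy":0,"dz":0,"claw":-1},{"rx":0,"ry":0,"rz":0,"dx":0,"dy":0,"dz":0,"claw":-1},{"rx":0,"ry":0,"rz":0,"dx":-15,"dy":0,"dz":0,"claw":-1},{"rx":0,"ry":0,"rz":0,"dx":-35,"dy":0,"dz":0,"claw":-1},{"rx":0,"ry":0,"rz":0,"dx":-40,"dy":0,"dz":0,"claw":-1},{"rx":0,"ry":0,"rz":0,"dx":-20,"dy":0,"dz":0,"claw":-1}]'
python3 -c "
from h import *
st,f=snap('chk1'); go(.577,.265,.15,81.5)
cv2.imwrite('pics/chk1b.png',cv2.resize(f[:,:,::-1],(800,600),interpolation=cv2.INTER_CUBIC))"
```

```text
clock: 31.4
tcp_pos: [0.6601, 0.0762, 0.1602]
tool_rot: [0.052, 0.705, -0.052, 0.705]
wrist_force: [0.2, 0.3, -0.1]
gripper_width: 0.0854
clock 31.45 tcp [0.6615 0.0763 0.1627] jaw 81.56 w 85.7 F [0.8133 0.0285 2.1071]
 shift tool xyz mm [  12.5771  174.2531 -111.3199] world [-84.464  188.7288 -12.7175]
 turn rotvec deg [ 0.0549  0.2475 -0.112 ] shift after turn [  12.7175  174.1712 -111.4322] q7 1.361102886763086
```

View pics/chk1b.png

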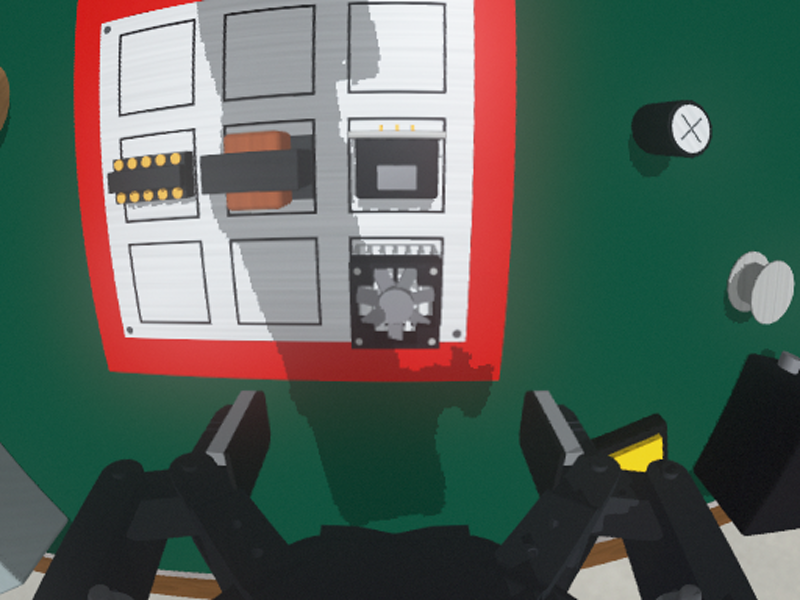

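The view shows the fan squarely on the heat sink at (395,303), the transformer in the middle square at (255,165), and the big cap's top at (691,128).

```bash
python3 -c "
from plate import *
st=load('chk1'); s=.64
P=np.array([px2w('wrist',u*s,v*s,.054,st) for u,v in [(357,268),(433,268),(432,342),(357,342)]])
t=np.array([.5744,.0084]);th=np.radians(-8.5)
print('fan',P.mean(0),[(round(1e3*np.hypot(*d),1),round(float(np.degrees(np.arctan2(d[1],d[0]))),1)) for d in (np.roll(P,-1,0)-P)],'want',tgt(t,th,75,80))
c=px2w('wrist',691*s,128*s,.048,st); print('big',c)
for q in ((-75,0),(-75,80)): print(q,tgt(t,th,*q))
go(*c,.10,81.5)"
```

```text
fan [0.6602 0.0755] [(np.float64(40.7), 81.6), (np.float64(43.2), -7.6), (np.float64(42.5), -98.4), (np.float64(43.2), 170.1)] want [0.6604 0.0764]
big [0.5769 0.2672]
(-75, 0) [0.5002 0.0195]
(-75, 80) [0.512  0.0986]
clock 31.45 tcp [0.6615 0.0763 0.1627] jaw 81.56 w 85.7 F [0.8133 0.0285 2.1071]
 shift tool xyz mm [  62.5791  176.367  -111.9548] world [-84.5536 190.9778 -62.7175]
 turn rotvec deg [ 0.0549  0.2475 -0.112 ] shift after turn [  62.7175  176.3823 -111.8532] q7 1.361102886763086
```

```bash
python3 -m crank '[{"rx":0,"ry":0.2,"rz":0,"dx":0,"dy":40,"dz":-25,"claw":-1},{"rx":0,"ry":0,"rz":0,"dx":0,"dy":40,"dz":-25,"claw":-1},{"rx":0,"ry":0,"rz":0,"dx":8,"dy":40,"dz":-25,"claw":-1},{"rx":0,"ry":0,"rz":0,"dx":8,"dy":36,"dz":-25,"claw":-1},{"rx":0,"ry":0,"rz":0,"dx":8,"dy":6,"dz":-4,"claw":-1},{"rx":0,"ry":0,"rz":0,"dx":8,"dy":0,"dz":0,"claw":-1},{"rx":0,"ry":0,"rz":0,"dx":8,"dy":0,"dz":0,"claw":-1},{"rx":0,"ry":0,"rz":0,"dx":4,"dy":0,"dz":0,"claw":-1}]'
python3 -c "
from h import *
st,f=snap('big1'); go(.577,.266,.02,81.5)
u,v=w2px((.577,.266,.048),st); u=int(u);v=int(v); print(u,v)
c=f[max(v-50,0):v+60,u-70:u+70,::-1]; np.save('pics/big1o.npy',[u-70,max(v-50,0)]); cv2.imwrite('pics/big1c.png',cv2.resize(c,None,fx=5,fy=5,interpolation=cv2.INTER_CUBIC))"
```

```text
clock: 32.45
tcp_pos: [0.5847, 0.2517, 0.1209]
tool_rot: [0.056, 0.702, -0.054, 0.708]
wrist_force: [0.3, 0.3, -0.0]
gripper_width: 0.0851
clock 32.5 tcp [0.5845 0.2514 0.1205] jaw 81.08 w 85.5 F [ 0.8346 -1.1062 -0.1782]
 shift tool xyz mm [100.4586  13.0455 -10.5893] world [  -7.528    14.6075 -100.5196]
 turn rotvec deg [-0.4196  0.5065 -0.1225] shift after turn [100.5196  13.3344  -9.6044] q7 1.0438383143433263
270 197
```

View pics/big1c.png

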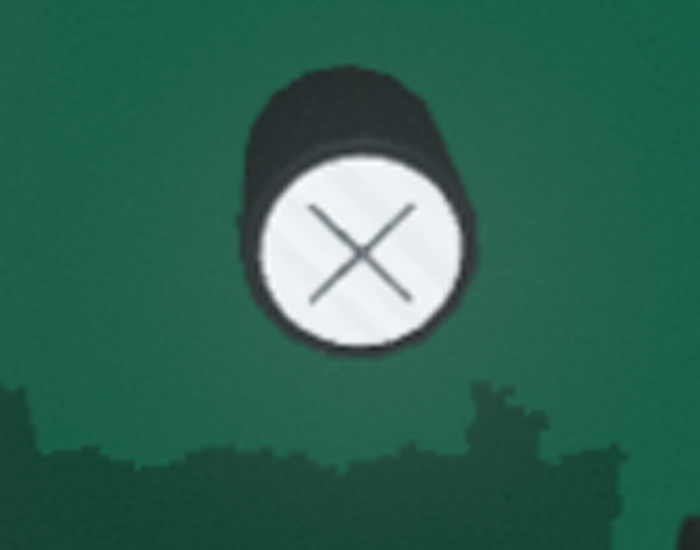

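The X on the cap's top is at crop (361,252), which is raw pixel (272.2,197.4).

```bash
python3 -c "
from h import *
st=load('big1'); print(px2w('wrist',272.2,197.4,.048,st))"
python3 -m crank '[{"rx":-0.4,"ry":0.5,"rz":-0.1,"dx":3,"dy":7,"dz":-5,"claw":-1},{"rx":0,"ry":0,"rz":0,"dx":6,"dy":4,"dz":-3,"claw":-1},{"rx":0,"ry":0,"rz":0,"dx":10,"dy":1,"dz":0,"claw":-1},{"rx":0,"ry":0,"rz":0,"dx":10,"dy":0,"dz":0,"claw":-1},{"rx":0,"ry":0,"rz":0,"dx":8,"dy":0,"dz":0,"claw":-1},{"rx":0,"ry":0,"rz":0,"dx":4,"dy":0,"dz":0,"claw":-1},{"rx":0,"ry":0,"rz":0,"dx":2,"dy":0,"dz":0,"claw":-1},{"rx":0,"ry":0,"rz":0,"dx":0.5,"dy":0,"dz":0,"claw":-1}]'
python3 -c "
from h import *
go(.577,.266,.022,81.5)"
```

```text
[0.5774 0.2669]
clock: 33.5
tcp_pos: [0.5789, 0.2641, 0.0738]
tool_rot: [0.053, 0.705, -0.053, 0.705]
wrist_force: [-0.1, -0.3, -0.2]
gripper_width: 0.0857
clock 33.5 tcp [0.5789 0.2641 0.0738] jaw 81.39 w 85.7 F [-0.0803 -0.3035 -0.2413]
 shift tool xyz mm [51.8466  1.6264 -2.128 ] world [ -1.8688   1.9225 -51.8464]
 turn rotvec deg [-0.1126 -0.0084  0.006 ] shift after turn [51.8464  1.6252 -2.1325] q7 1.0399560456223513
```

```bash
python3 -m crank '[{"rx":-0.1,"ry":0,"rz":0,"dx":8,"dy":2.3,"dz":-1.9,"claw":-1},{"rx":0,"ry":0,"rz":0,"dx":14,"dy":0,"dz":0,"claw":-1},{"rx":0,"ry":0,"rz":0,"dx":14,"dy":0,"dz":0,"claw":-1},{"rx":0,"ry":0,"rz":0,"dx":9,"dy":0,"dz":0,"claw":-1},{"rx":0,"ry":0,"rz":0,"dx":3,"dy":0,"dz":0,"claw":-1},{"rx":0,"ry":0,"rz":0,"dx":1,"dy":0,"dz":0,"claw":-1},{"rx":0,"ry":0,"rz":0,"dx":0.5,"dy":0,"dz":0,"claw":0},{"rx":0,"ry":0,"rz":0,"dx":0,"dy":0,"dz":0,"claw":0}]' 25
python3 -m crank '[{"rx":0,"ry":0,"rz":0,"dx":0,"dy":0,"dz":0,"claw":1},{"rx":0,"ry":0,"rz":0,"dx":0,"dy":0,"dz":0,"claw":1},{"rx":0,"ry":0,"rz":0,"dx":0,"dy":0,"dz":0,"claw":1},{"rx":0,"ry":0,"rz":0,"dx":0,"dy":0,"dz":0,"claw":1},{"rx":0,"ry":0,"rz":0,"dx":0,"dy":0,"dz":0,"claw":1},{"rx":0,"ry":0,"rz":0,"dx":0,"dy":0,"dz":0,"claw":1},{"rx":0,"ry":0,"rz":0,"dx":0,"dy":0,"dz":0,"claw":1},{"rx":0,"ry":0,"rz":0,"dx":0,"dy":0,"dz":0,"claw":1}]' 25
python3 -c "
from h import *
go(.5774,.2668,.022,81.5)"
```

```text
clock: 34.5
tcp_pos: [0.5775, 0.2669, 0.021]
tool_rot: [0.053, 0.705, -0.052, 0.705]
wrist_force: [0.4, 0.4, 0.5]
gripper_width: 0.0519
clock: 35.5
tcp_pos: [0.5776, 0.2669, 0.0215]
tool_rot: [0.053, 0.705, -0.052, 0.705]
wrist_force: [-0.4, 0.3, 0.3]
gripper_width: 0.0351
clock 35.5 tcp [0.5776 0.2669 0.0215] jaw 81.49 w 35.1 F [-0.4277  0.3344  0.257 ]
 shift tool xyz mm [-0.5312 -0.1715 -0.2082] world [-0.2317 -0.139   0.5309]
 turn rotvec deg [-0.0058  0.0406 -0.0314] shift after turn [-0.5309 -0.1718 -0.2086] q7 1.0495717559801547
```

```bash
python3 -m crank '[{"rx":0,"ry":0,"rz":0,"dx":-35,"dy":0,"dz":0,"claw":1},{"rx":0,"ry":0,"rz":0,"dx":-45,"dy":0,"dz":0,"claw":1},{"rx":0,"ry":0,"rz":0,"dx":-25,"dy":0,"dz":0,"claw":1},{"rx":0,"ry":0,"rz":0,"dx":0,"dy":-46,"dz":-7,"claw":1},{"rx":0,"ry":0,"rz":0,"dx":0,"dy":-46,"dz":-7,"claw":1},{"rx":0,"ry":0,"rz":0,"dx":0,"dy":-46,"dz":-7,"claw":1},{"rx":0,"ry":0,"rz":0,"dx":0,"dy":-46,"dz":-7,"claw":1},{"rx":0,"ry":0,"rz":0,"dx":0,"dy":-46,"dz":-7,"claw":1}]' 
python3 -m crank '[{"rx":0,"ry":0,"rz":0,"dx":0,"dy":-6,"dz":-2,"claw":1},{"rx":0,"ry":0,"rz":0,"dx":5,"dy":0,"dz":0,"claw":1},{"rx":0,"ry":0,"rz":0,"dx":10,"dy":0,"dz":0,"claw":1},{"rx":0,"ry":0,"rz":0,"dx":10,"dy":0,"dz":0,"claw":1},{"rx":0,"ry":0,"rz":0,"dx":10,"dy":0,"dz":0,"claw":1},{"rx":0,"ry":0,"rz":0,"dx":6,"dy":0,"dz":0,"claw":1},{"rx":0,"ry":0,"rz":0,"dx":3,"dy":0,"dz":0,"claw":1},{"rx":0,"ry":0,"rz":0,"dx":1,"dy":0,"dz":0,"claw":1}]' 
python3 -c "
from h import *
go(.5004,.0195,.0275,81.5)"
```

```text
clock: 36.5
tcp_pos: [0.5089, 0.0434, 0.1299]
tool_rot: [0.051, 0.704, -0.048, 0.707]
wrist_force: [1.5, -0.3, -0.6]
gripper_width: 0.0351
clock: 37.5
tcp_pos: [0.5059, 0.0385, 0.0809]
tool_rot: [0.051, 0.704, -0.048, 0.707]
wrist_force: [0.7, -0.1, 0.1]
gripper_width: 0.0352
clock 37.5 tcp [0.5059 0.0385 0.0809] jaw 81.99 w 35.2 F [ 0.7354 -0.1377  0.1255]
 shift tool xyz mm [ 53.354  -19.8173  -2.9762] world [ -5.5221 -19.0253 -53.4394]
 turn rotvec deg [ 0.4927  0.1688 -0.2242] shift after turn [ 53.4394 -19.6325  -2.6493] q7 1.4018136125567315
```

```bash
python3 -m crank '[{"rx":0.5,"ry":0.2,"rz":-0.2,"dx":0,"dy":-10,"dz":-2,"claw":1},{"rx":0,"ry":0,"rz":0,"dx":4,"dy":-7,"dz":-1,"claw":1},{"rx":0,"ry":0,"rz":0,"dx":8,"dy":-1,"dz":0,"claw":1},{"rx":0,"ry":0,"rz":0,"dx":10,"dy":0,"dz":0,"claw":1},{"rx":0,"ry":0,"rz":0,"dx":8,"dy":0,"dz":0,"claw":1},{"rx":0,"ry":0,"rz":0,"dx":5,"dy":0,"dz":0,"claw":1},{"rx":0,"ry":0,"rz":0,"dx":2,"dy":0,"dz":0,"claw":1},{"rx":0,"ry":0,"rz":0,"dx":0.5,"dy":0,"dz":0,"claw":1}]' 
python3 -c "
from h import *
go(.5004,.0195,.0275,81.5)"
```

```text
clock: 38.5
tcp_pos: [0.5002, 0.0196, 0.041]
tool_rot: [0.053, 0.705, -0.053, 0.705]
wrist_force: [-0.1, -0.1, -0.3]
gripper_width: 0.035
clock 38.5 tcp [0.5002 0.0196 0.041 ] jaw 81.42 w 35.0 F [-0.1085 -0.1055 -0.3108]
 shift tool xyz mm [13.4622 -0.1125  0.1711] world [  0.1508  -0.1319 -13.4622]
 turn rotvec deg [-0.0759 -0.0099 -0.0193] shift after turn [13.4622 -0.1082  0.1686] q7 1.4525607951144681
```

```bash
python3 -m crank '[{"rx":0,"ry":0,"rz":0,"dx":5,"dy":0,"dz":0,"claw":1},{"rx":0,"ry":0,"rz":0,"dx":5,"dy":0,"dz":0,"claw":1},{"rx":0,"ry":0,"rz":0,"dx":2,"dy":0,"dz":0,"claw":1},{"rx":0,"ry":0,"rz":0,"dx":0.7,"dy":0,"dz":0,"claw":1},{"rx":0,"ry":0,"rz":0,"dx":0.5,"dy":0,"dz":0,"claw":1},{"rx":0,"ry":0,"rz":0,"dx":0.3,"dy":0,"dz":0,"claw":1},{"rx":0,"ry":0,"rz":0,"dx":0.2,"dy":0,"dz":0,"claw":1},{"rx":0,"ry":0,"rz":0,"dx":0.2,"dy":0,"dz":0,"claw":1}]' 
python3 -c "
from h import *
go(.5004,.0195,.0275,81.5)"
```

```text
clock: 39.5
tcp_pos: [0.5008, 0.0198, 0.0274]
tool_rot: [0.053, 0.705, -0.052, 0.705]
wrist_force: [-1.1, 0.1, 3.2]
gripper_width: 0.0352
clock 39.5 tcp [0.5008 0.0198 0.0274] jaw 81.43 w 35.2 F [-1.1145  0.0512  3.1655]
 shift tool xyz mm [-0.0998 -0.3702 -0.3004] world [-0.3523 -0.3214  0.0992]
 turn rotvec deg [-0.0692  0.0349 -0.0638] shift after turn [-0.0992 -0.37   -0.3009] q7 1.4625841908510628
```

```bash
python3 -m crank '[{"rx":0,"ry":0,"rz":0,"dx":0,"dy":0,"dz":0,"claw":0.1},{"rx":0,"ry":0,"rz":0,"dx":0,"dy":0,"dz":0,"claw":-1},{"rx":0,"ry":0,"rz":0,"dx":0,"dy":0,"dz":0,"claw":-1},{"rx":0,"ry":0,"rz":0,"dx":-20,"dy":0,"dz":0,"claw":-1},{"rx":0,"ry":0,"rz":0,"dx":-40,"dy":0,"dz":0,"claw":-1},{"rx":0,"ry":0,"rz":0,"dx":-40,"dy":0,"dz":0,"claw":-1},{"rx":0,"ry":0,"rz":0,"dx":0,"dy":44,"dz":-21,"claw":-1},{"rx":0,"ry":0,"rz":0,"dx":0,"dy":44,"dz":-21,"claw":-1}]' 
python3 -m crank '[{"rx":0,"ry":0,"rz":0,"dx":0,"dy":44,"dz":-21,"claw":-1},{"rx":0,"ry":0,"rz":0,"dx":0,"dy":40,"dz":-21,"claw":-1},{"rx":0,"ry":0,"rz":0,"dx":3,"dy":15,"dz":-5,"claw":-1},{"rx":0,"ry":0,"rz":0,"dx":5,"dy":4,"dz":0,"claw":-1},{"rx":0,"ry":0,"rz":0,"dx":8,"dy":0,"dz":0,"claw":-1},{"rx":0,"ry":0,"rz":0,"dx":6,"dy":0,"dz":0,"claw":-1},{"rx":0,"ry":0,"rz":0,"dx":3,"dy":0,"dz":0,"claw":-1},{"rx":0,"ry":0,"rz":0,"dx":1,"dy":0,"dz":0,"claw":-1}]'
python3 -c "
from h import *
st,f=snap('sm1'); go(.434,.24,.016,81.5)
u,v=w2px((.434,.24,.03),st); u=int(u);v=int(v); print(u,v)
c=f[max(v-50,0):v+60,u-70:u+70,::-1]; print(u-70,max(v-50,0)); cv2.imwrite('pics/sm1c.png',cv2.resize(c,None,fx=5,fy=5,interpolation=cv2.INTER_CUBIC))"
```

```text
clock: 40.5
tcp_pos: [0.4739, 0.1112, 0.1302]
tool_rot: [0.056, 0.704, -0.056, 0.706]
wrist_force: [-0.0, 0.6, 0.5]
gripper_width: 0.0853
clock: 41.5
tcp_pos: [0.444, 0.2211, 0.1022]
tool_rot: [0.057, 0.703, -0.058, 0.707]
wrist_force: [0.5, -0.7, 0.1]
gripper_width: 0.0852
clock 41.55 tcp [0.444  0.2211 0.1022] jaw 80.71 w 85.9 F [-0.3697  0.1696  1.234 ]
 shift tool xyz mm [ 86.0774  17.1667 -13.3281] world [ -9.9579  18.9467 -86.1598]
 turn rotvec deg [-0.7885  0.2941  0.0523] shift after turn [ 86.1598  17.2668 -12.649 ] q7 0.925889856123702
276 193
206 143
```

View pics/sm1c.png

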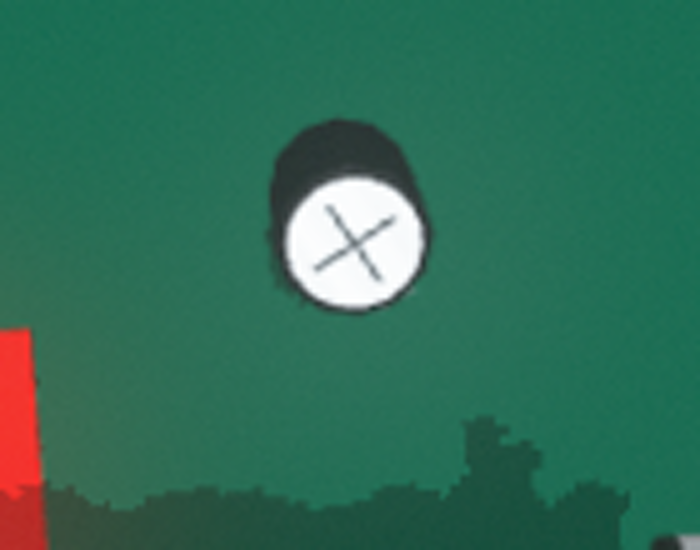

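The X on the small cap is at crop (355,243), which is raw pixel (277,191.6). It is within about 1 mm of the estimate.

```bash
python3 -c "
from h import *
st=load('sm1'); print(px2w('wrist',277,191.6,.030,st))"
python3 -m crank '[{"rx":-0.7,"ry":0.3,"rz":0,"dx":2,"dy":9,"dz":-7,"claw":-1},{"rx":0,"ry":0,"rz":0,"dx":4,"dy":5,"dz":-4,"claw":-1},{"rx":0,"ry":0,"rz":0,"dx":8,"dy":1,"dz":0,"claw":-1},{"rx":0,"ry":0,"rz":0,"dx":10,"dy":0,"dz":0,"claw":-1},{"rx":0,"ry":0,"rz":0,"dx":6,"dy":0,"dz":0,"claw":-1},{"rx":0,"ry":0,"rz":0,"dx":4,"dy":0,"dz":0,"claw":-1},{"rx":0,"ry":0,"rz":0,"dx":2,"dy":0,"dz":0,"claw":-1},{"rx":0,"ry":0,"rz":0,"dx":0.5,"dy":0,"dz":0,"claw":-1}]'
python3 -c "
from h import *
st=load('sm1'); go(*px2w('wrist',277,191.6,.030,st),.015,81.5)"
```

```text
[0.4323 0.2402]
clock: 42.55
tcp_pos: [0.4349, 0.2389, 0.0631]
tool_rot: [0.052, 0.705, -0.053, 0.705]
wrist_force: [0.2, 0.3, 0.1]
gripper_width: 0.0856
clock 42.55 tcp [0.4349 0.2389 0.0631] jaw 81.49 w 85.6 F [0.2049 0.291  0.1407]
 shift tool xyz mm [48.0549  0.9872 -2.6787] world [ -2.5256   1.3386 -48.0547]
 turn rotvec deg [-0.0146 -0.0206  0.0446] shift after turn [48.0547  0.9506 -2.6957] q7 0.9157165014621533
```

```bash
python3 -m crank '[{"rx":0,"ry":0,"rz":0,"dx":8,"dy":1,"dz":-2.5,"claw":-1},{"rx":0,"ry":0,"rz":0,"dx":13,"dy":0,"dz":0,"claw":-1},{"rx":0,"ry":0,"rz":0,"dx":13,"dy":0,"dz":0,"claw":-1},{"rx":0,"ry":0,"rz":0,"dx":8,"dy":0,"dz":0,"claw":-1},{"rx":0,"ry":0,"rz":0,"dx":3,"dy":0,"dz":0,"claw":-1},{"rx":0,"ry":0,"rz":0,"dx":1,"dy":0,"dz":0,"claw":-1},{"rx":0,"ry":0,"rz":0,"dx":0,"dy":0,"dz":0,"claw":0.2},{"rx":0,"ry":0,"rz":0,"dx":0,"dy":0,"dz":0,"claw":0.2}]' 20
python3 -m crank '[{"rx":0,"ry":0,"rz":0,"dx":0,"dy":0,"dz":0,"claw":0.4},{"rx":0,"ry":0,"rz":0,"dx":0,"dy":0,"dz":0,"claw":1},{"rx":0,"ry":0,"rz":0,"dx":0,"dy":0,"dz":0,"claw":1},{"rx":0,"ry":0,"rz":0,"dx":0,"dy":0,"dz":0,"claw":1},{"rx":0,"ry":0,"rz":0,"dx":0,"dy":0,"dz":0,"claw":1},{"rx":0,"ry":0,"rz":0,"dx":0,"dy":0,"dz":0,"claw":1},{"rx":0,"ry":0,"rz":0,"dx":0,"dy":0,"dz":0,"claw":1},{"rx":0,"ry":0,"rz":0,"dx":0,"dy":0,"dz":0,"claw":1}]' 20
python3 -c "
from h import *
go(.4323,.2402,.015,81.5)"
```

```text
clock: 43.55
tcp_pos: [0.4327, 0.2405, 0.0139]
tool_rot: [0.052, 0.705, -0.053, 0.705]
wrist_force: [-0.9, -0.2, 0.5]
gripper_width: 0.0514
clock: 44.55
tcp_pos: [0.4329, 0.2407, 0.0144]
tool_rot: [0.053, 0.705, -0.052, 0.705]
wrist_force: [-0.4, -0.4, 0.3]
gripper_width: 0.0232
clock 44.55 tcp [0.4329 0.2407 0.0144] jaw 81.48 w 23.2 F [-0.4125 -0.3671  0.3253]
 shift tool xyz mm [-0.5936 -0.5625 -0.5591] world [-0.6368 -0.4736  0.593 ]
 turn rotvec deg [-0.0228  0.0429 -0.0188] shift after turn [-0.593  -0.5625 -0.5598] q7 0.9304782476812122
```

```bash
python3 -m crank '[{"rx":0,"ry":0,"rz":0,"dx":-30,"dy":0,"dz":0,"claw":1},{"rx":0,"ry":0,"rz":0,"dx":-40,"dy":0,"dz":0,"claw":1},{"rx":0,"ry":0,"rz":0,"dx":-20,"dy":0,"dz":0,"claw":1},{"rx":0,"ry":0,"rz":0,"dx":0,"dy":-30,"dz":23,"claw":1},{"rx":0,"ry":0,"rz":0,"dx":0,"dy":-30,"dz":23,"claw":1},{"rx":0,"ry":0,"rz":0,"dx":0,"dy":-30,"dz":23,"claw":1},{"rx":0,"ry":0,"rz":0,"dx":0,"dy":-26,"dz":20,"claw":1},{"rx":0,"ry":0,"rz":0,"dx":0,"dy":-6,"dz":5,"claw":1}]' 
python3 -m crank '[{"rx":0,"ry":0,"rz":0,"dx":0,"dy":0,"dz":0,"claw":1},{"rx":0,"ry":0,"rz":0,"dx":4,"dy":0,"dz":0,"claw":1},{"rx":0,"ry":0,"rz":0,"dx":8,"dy":0,"dz":0,"claw":1},{"rx":0,"ry":0,"rz":0,"dx":8,"dy":0,"dz":0,"claw":1},{"rx":0,"ry":0,"rz":0,"dx":6,"dy":0,"dz":0,"claw":1},{"rx":0,"ry":0,"rz":0,"dx":4,"dy":0,"dz":0,"claw":1},{"rx":0,"ry":0,"rz":0,"dx":2,"dy":0,"dz":0,"claw":1},{"rx":0,"ry":0,"rz":0,"dx":0.5,"dy":0,"dz":0,"claw":1}]'
python3 -c "
from h import *
go(.5125,.0985,.0204,81.5)"
```

```text
clock: 45.55
tcp_pos: [0.5098, 0.1041, 0.1077]
tool_rot: [0.051, 0.705, -0.051, 0.706]
wrist_force: [-0.4, -0.1, -0.9]
gripper_width: 0.0231
clock: 46.55
tcp_pos: [0.5072, 0.1087, 0.0719]
tool_rot: [0.05, 0.706, -0.048, 0.705]
wrist_force: [-0.0, -0.3, -0.9]
gripper_width: 0.0228
clock 46.55 tcp [0.5072 0.1087 0.0719] jaw 82.07 w 22.8 F [-0.0052 -0.3461 -0.8835]
 shift tool xyz mm [51.4505 -9.4511  6.7242] world [  5.2809 -10.1545 -51.4848]
 turn rotvec deg [ 0.5743 -0.1048 -0.135 ] shift after turn [51.4848 -9.2624  6.7238] q7 1.2588248620766664
```

```bash
python3 -m crank '[{"rx":0.5,"ry":-0.1,"rz":-0.1,"dx":0,"dy":-6,"dz":4,"claw":1},{"rx":0,"ry":0,"rz":0,"dx":4,"dy":-3,"dz":2,"claw":1},{"rx":0,"ry":0,"rz":0,"dx":8,"dy":0,"dz":0,"claw":1},{"rx":0,"ry":0,"rz":0,"dx":10,"dy":0,"dz":0,"claw":1},{"rx":0,"ry":0,"rz":0,"dx":8,"dy":0,"dz":0,"claw":1},{"rx":0,"ry":0,"rz":0,"dx":4,"dy":0,"dz":0,"claw":1},{"rx":0,"ry":0,"rz":0,"dx":2,"dy":0,"dz":0,"claw":1},{"rx":0,"ry":0,"rz":0,"dx":0.5,"dy":0,"dz":0,"claw":1}]' 
python3 -c "
from h import *
go(.5125,.0985,.0204,81.5)"
```

```text
clock: 47.55
tcp_pos: [0.5124, 0.0981, 0.0327]
tool_rot: [0.052, 0.705, -0.052, 0.705]
wrist_force: [0.4, -0.4, 0.5]
gripper_width: 0.0233
clock 47.55 tcp [0.5124 0.0981 0.0327] jaw 81.52 w 23.3 F [ 0.3876 -0.3954  0.4948]
 shift tool xyz mm [12.316   0.4561  0.0768] world [  0.1445   0.4456 -12.3157]
 turn rotvec deg [ 0.016   0.0019 -0.0277] shift after turn [12.3157  0.462   0.0771] q7 1.291497161614092
```

```bash
python3 -m crank '[{"rx":0,"ry":0,"rz":0,"dx":4,"dy":0.3,"dz":0,"claw":1},{"rx":0,"ry":0,"rz":0,"dx":5,"dy":0,"dz":0,"claw":1},{"rx":0,"ry":0,"rz":0,"dx":2,"dy":0,"dz":0,"claw":1},{"rx":0,"ry":0,"rz":0,"dx":0.7,"dy":0,"dz":0,"claw":1},{"rx":0,"ry":0,"rz":0,"dx":0.4,"dy":0,"dz":0,"claw":1},{"rx":0,"ry":0,"rz":0,"dx":0.3,"dy":0,"dz":0,"claw":1},{"rx":0,"ry":0,"rz":0,"dx":0.2,"dy":0,"dz":0,"claw":1},{"rx":0,"ry":0,"rz":0,"dx":0.2,"dy":0,"dz":0,"claw":1}]' 
python3 -c "
from h import *
go(.5125,.0985,.0204,81.5)"
```

```text
clock: 48.55
tcp_pos: [0.5128, 0.0986, 0.0203]
tool_rot: [0.053, 0.705, -0.052, 0.705]
wrist_force: [-1.6, 0.3, 3.6]
gripper_width: 0.0233
clock 48.55 tcp [0.5128 0.0986 0.0203] jaw 81.52 w 23.3 F [-1.608   0.2886  3.5903]
 shift tool xyz mm [-0.0597 -0.1199 -0.3018] world [-0.3163 -0.0742  0.0593]
 turn rotvec deg [ 0.017   0.0379 -0.0718] shift after turn [-0.0593 -0.1201 -0.3018] q7 1.2979393230420269
```

```bash
python3 -m crank '[{"rx":0,"ry":0,"rz":0,"dx":0,"dy":0,"dz":0,"claw":0.2},{"rx":0,"ry":0,"rz":0,"dx":0,"dy":0,"dz":0,"claw":0.1},{"rx":0,"ry":0,"rz":0,"dx":0,"dy":0,"dz":0,"claw":0.1},{"rx":0,"ry":0,"rz":0,"dx":-15,"dy":0,"dz":0,"claw":0.1},{"rx":0,"ry":0,"rz":0,"dx":-35,"dy":0,"dz":0,"claw":0.1},{"rx":0,"ry":0,"rz":0,"dx":-50,"dy":0,"dz":0,"claw":-1},{"rx":0,"ry":0,"rz":0,"dx":-50,"dy":0,"dz":0,"claw":-1},{"rx":0,"ry":0,"rz":0,"dx":-20,"dy":0,"dz":0,"claw":-1}]' 
python3 -m crank '[{"rx":0,"ry":0,"rz":0,"dx":0,"dy":-25,"dz":35,"claw":-1},{"rx":0,"ry":0,"rz":0,"dx":0,"dy":-25,"dz":40,"claw":-1},{"rx":0,"ry":0,"rz":0,"dx":0,"dy":-20,"dz":40,"claw":-1},{"rx":0,"ry":0,"rz":0,"dx":0,"dy":-5,"dz":20,"claw":-1},{"rx":0,"ry":0,"rz":0,"dx":0,"dy":0,"dz":0,"claw":-1},{"rx":0,"ry":0,"rz":0,"dx":0,"dy":0,"dz":0,"claw":-1},{"rx":0,"ry":0,"rz":0,"dx":0,"dy":0,"dz":0,"claw":-1},{"rx":0,"ry":0,"rz":0,"dx":0,"dy":0,"dz":0,"claw":-1}]'
python3 -c "
from h import *
st,f=snap('fin'); print(read_state()['gripper_width'])
cv2.imwrite('pics/finb.png',cv2.resize(f[:,:,::-1],(800,600),interpolation=cv2.INTER_CUBIC))"
```

```text
clock: 49.55
tcp_pos: [0.5122, 0.0979, 0.1973]
tool_rot: [0.053, 0.705, -0.052, 0.705]
wrist_force: [0.2, -0.1, -0.4]
gripper_width: 0.0854
clock: 50.55
tcp_pos: [0.6377, 0.0043, 0.2078]
tool_rot: [0.053, 0.701, -0.049, 0.709]
wrist_force: [-0.3, -0.3, 0.3]
gripper_width: 0.0854
0.08527176870458876
```

View pics/finb.png

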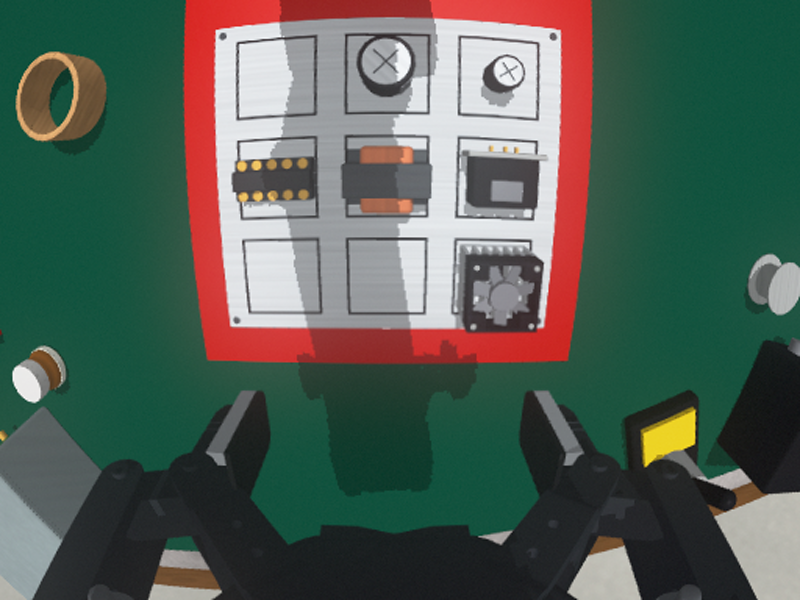

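Run:
```python
from plate import *
st=load('fin'); s=.64
t,th=fit({(-75,-80):[(236,42),(316,36),(316,115),(239,120)],(-75,0):[(345,35),(431,34),(429,112),(346,113)],(-75,80):[(459,37),(538,43),(536,118),(459,113)],
(75,-80):[(243,240),(320,238),(322,312),(247,314)],(75,0):[(347,239),(427,239),(426,313),(349,313)]},st,offs=ROB)
def loc(pts,z):
    P=np.mean([px2w('wrist',u*s,v*s,z,st) for u,v in pts],0)-t; c,q=np.cos(th),np.sin(th); return 1e3*np.array([c*P[0]+q*P[1],-q*P[0]+c*P[1]])
print('big',loc([(385,62)],.054),'small',loc([(509,71)],.036),'tr',loc([(343,164),(431,164),(431,200),(343,200)],.052),'fan',loc([(478,267),(538,266),(536,323),(473,326)],.054))
```

```text
plate [0.5745 0.0087] yaw -8.397469656115504 scale 0.9980593067051974 resid mm 1.9457066270444772
big [-74.2626  -1.0105] small [-74.924   79.6457] tr [0.6274 0.3055] fan [74.4722 80.1732]
```

All five parts are within about 1 mm of their square centres and upright, and the gripper is clear, so I'm handing in.

```bash
python3 -c "
from bench import *
sign_off(); print(read_state()['clock'])"
```

```text
the job is handed in; nothing more can be done
the job is handed in; nothing more can be done
```

All five parts are on their squares and upright, and I handed the job in at about 51 s of the 120 s limit. I placed them in the order asked: transformer, heat sink, fan on the heat sink, big capacitor, small capacitor. I left the blue and red look-alikes alone.

The last wrist view, with the gripper lifted clear, gave these positions in the plate frame (mm), read to roughly 1–2 mm:

| Part | Measured | Target |
|---|---|---|
| Transformer | (0.6, 0.3) | (0, 0) |
| Fan on heat sink | (74.5, 80.2) | (75, 80) |
| Big capacitor | (-74.3, -1.0) | (-75, 0) |
| Small capacitor | (-74.9, 79.6) | (-75, 80) |

- **Heat sink:** it was under the fan, so I did not measure it separately in the last view. I placed it with the tool reading within about 1 mm of its target.
- **Squareness:** an earlier view showed the fan within about 1° of the lines. The jaws were within about 0.1° of them when I released the transformer, heat sink and fan.
- **Forces:** readings at the end of each call never exceeded 5 N.
- **What went wrong:** the first move call was refused because it left out some keys, and nothing moved. The tool overshot or drifted a few mm on some steps, which I corrected before each grasp and release.

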